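Put the spray cans away in their cups

TASK

Put the four red-capped spray cans away in the four steel cups on the bench, one can to a cup by size: the largest can in the largest cup, the second largest in the second largest, and so on down to the smallest; one of the cans still has to be lifted out of the divided carton. Each must stand upright on the floor of its cup and be let go, and the amber jar with the yellow lid must not be knocked over.

Things in the scene. Friction and masses are not known exactly. Their poses are not given: they have to be found in the camera images.
- can_xl: largest of four aerosol spray cans: bare aluminium cylinder 65 mm in diameter with a paper band, rounded shoulder and a fixed round red cap 56 mm in diameter that is the topmost 30 mm; 132 mm tall over all; stands upright on the bench; loose, the cap does not come off and can be gripped. Origin at the centre of its underside, z up its axis.
- can_l: second largest of four aerosol spray cans: bare aluminium cylinder 53 mm in diameter with a paper band, rounded shoulder and a fixed round red cap 44 mm in diameter that is the topmost 30 mm; 122 mm tall over all; stands upright on the bench; loose, the cap does not come off and can be gripped. Origin at the centre of its underside, z up its axis.
- can_m: second smallest of four aerosol spray cans: bare aluminium cylinder 42 mm in diameter with a paper band, rounded shoulder and a fixed round red cap 32 mm in diameter that is the topmost 30 mm; 112 mm tall over all; stands in one cell of the carton, its floor 4 mm above the bench; loose, the cap does not come off and can be gripped. Origin at the centre of its underside, z up its axis.
- can_s: smallest of four aerosol spray cans: bare aluminium cylinder 32 mm in diameter with a paper band, rounded shoulder and a fixed round red cap 26 mm in diameter that is the topmost 30 mm; 104 mm tall over all; stands upright on the bench; loose, the cap does not come off and can be gripped. Origin at the centre of its underside, z up its axis.
- cup_xl: largest of four round open steel cups (cut-down tins) fixed to the bench: 81 mm inside diameter, wall 3 mm, 22 mm high, floor 3 mm thick; belongs to the largest can. Origin at the centre of its underside, z up.
- cup_l: second largest of four round open steel cups (cut-down tins) fixed to the bench: 69 mm inside diameter, wall 3 mm, 22 mm high, floor 3 mm thick; belongs to the second largest can. Origin at the centre of its underside, z up.
- cup_m: second smallest of four round open steel cups (cut-down tins) fixed to the bench: 58 mm inside diameter, wall 3 mm, 22 mm high, floor 3 mm thick; belongs to the second smallest can. Origin at the centre of its underside, z up.
- cup_s: smallest of four round open steel cups (cut-down tins) fixed to the bench: 48 mm inside diameter, wall 3 mm, 22 mm high, floor 3 mm thick; belongs to the smallest can. Origin at the centre of its underside, z up.
- carton: open cardboard carton 190 x 190 mm, 100 mm high, fixed to the bench, walls, floor and dividers 4 mm, split by a cross into 2 x 2 cells 89 mm wide; cell centres at x, y = +-46.5 mm. One cell holds can_m (about in its middle), two hold glass jars 88 mm tall, one is empty. Origin at the centre of its underside, x and y along its sides.
- jar: amber glass jar with a yellow lid, 72 mm in diameter, 85 mm tall, loose, standing among the spray cans (with a green glass bottle 56 mm in diameter, 120 mm tall); not to be knocked over. Origin at the centre of its underside, z up.
There are look-alikes about, which are no part of the job. What is shaped like the cup_s but brown or pink is not meant.

How it is judged:
By the outcome, as a careful person would: the job done as asked, in the order asked, and still so for the second after the job is handed in, with the robot touching nothing.
It also fails if it takes over 115 s, if anything falls off the work surface, if the arm or the gripper's body presses on something with over 40 N, if the wrist force passes 120 N, or if a joint passes its speed limit or range.

ROBOT

A 7-joint arm with a two-finger parallel gripper is mounted at the origin on the work surface. World frame = base frame: x ahead of the robot, y to its left, z up, the work surface at z = 0. Lengths are in m, angles in rad, forces in N, time in s.
With the tool pointing down it reaches from about 0.4 to 0.85 m from the base axis. Payload 4.5 kg.
Tool frame: the origin (TCP) lies midway between the tips of the shut fingers; the grasp point (between the pads) lies 19 mm behind it; z points along the fingers, y is the direction in which the jaws open and shut (so a half turn about z gives the same grasp; the last joint's range is limited). The gripper opens to 88 mm and grips with 3 to 60 N. Pads are 18 mm wide; open, the fingers measure 123 mm over their backs; the gripper's body (75 mm by 187 mm) begins 45 mm behind the grasp point.
Start: joints at [-1.132, 0.689, -0.195, 1.565, 0.157, 0.902, -0.215], TCP at [0.246, 0.575, 0.239] pointing down, gripper open.
Joint ranges: [-3.01, 3.01], [-0.46, 2.08], [-1.47, 1.51], [0.13, 2.56], [-1, 4.14], [0.04, 2.09], [-2.66, 2.66]. Speed limits (rad/s): [2.57, 2.57, 3.14, 3.14, 3.14, 3.14, 3.14].

INTERFACE

Orientations are given as a unit quaternion [x, y, z, w].
In Python, from plant import get_state, snapshot, finish_job, find_in gives the robot as it stands.
- The arm moves only by the shell command python3 -m creep 'ROWS' [OPENING] [FORCE]. ROWS is JSON, one flat list of numbers, 6 for each row, row after row: the shift along the tool's x, y, z in mm, then the turn, a rotation vector about the tool's x, y, z in degrees. In form: [tx, ty, tz, wx, wy, wz, tx, ty, tz, wx, wy, wz, ...]. A call has 1 to 5 rows; each row shifts and turns the pose as measured when the row begins, along the tool's axes as they then stand; what a row does not reach is not made up. A row lasts 1/12 s, in which the tool goes at most 41.7 mm and 7.16 degrees, less where a joint would pass 70% of its speed; a pose out of reach is approached as far as the arm can. A call is refused whole if a number of a shift passes 41.7 or a number of a turn 7.16, either way. A call with a gripper value outside its range is refused whole. OPENING is the finger opening in mm, from 0 to 88.1, set as the call begins (- or left out, the last holds). The fingers move at their own pace and stop on an object; FORCE is the grip in N (left out, the last holds). Time passes only in rows, so rows that do not move let the fingers close. It gives the time, the measured TCP pose, the force and the opening at its end, in the units of the state.
- get_state(): the state, without advancing time (a new reading comes with each control period).
- snapshot(name): name is "scene" or "side" or "wrist"; returns a dict with "color" (400x640x3 uint8, red, green, blue), "intrinsics" (3x3 intrinsics, pixels), "dist_coeffs" ([k1, k2, p1, p2, k3] as OpenCV has them; the pictures are not rectified), "extrinsics" (4x4, takes a point from world to camera coordinates). Camera axes: x right, y down, z forward; pixel columns grow to the right and rows downward; lengths in m; the calibration is good to about 2 mm. A picture is of the moment at which its call begins. There is no depth.
- finish_job(): hands the job in, once; it reports no verdict.
Trained networks look in the newest picture that a camera, given by its name, has taken for a name from the list of things; names that differ only in an ending like _2 or _b are one class to them, and where a whole thing is asked for, a point or a joint stands for the part that bears it (a point fixed in the world has none). Each returns a list of dicts, best first, with "score" (0 to 1); they miss things now and then, are a little off and sometimes report something else, mostly with a low value. They report only what shows in the picture. A call takes as long as a camera call. They do not tell look-alikes from the thing itself.
- find_in(thing, camera): "xy" ([column, row] in pixels, amid what is visible of it).
The state is a dict: "clock": time; "q": joint angles; "qd": joint speeds; "joint_torque": joint torques, N m; "tool_pos": TCP position; "eef_rot": TCP orientation; "contact_force": force on the tool from outside, world axes, zero at the start; "moment": the same for the moment, N m; "opening": opening from 0.0 (shut) to 1.0 (fully open).
Only numpy, scipy, OpenCV 4.12 (cv2) and the standard library are available. Lean on these libraries where they do the work, as an engineer would, in place of code of your own. Each camera call takes 0.05 s, during which the arm holds its last target.

## Working session

There is one attempt and no reset: what is moved stays moved. The work goes in short steps, Python scripts to look and compute and a shell command to move; the robot and the scene stay as the last step left them, time stands still between calls to the robot, and variables do not carry over. Pictures are saved under pics/ and viewed, and the job is handed in when it is done.

```bash
ls; mkdir -p pics
python3 - <<'E'
from plant import *
import cv2
s=get_state();print({k:s[k] for k in('clock','tool_pos','eef_rot','contact_force','opening')})
for n in('scene','side','wrist'):
    d=snapshot(n);cv2.imwrite(f'pics/{n}0.png',d['color'][:,:,::-1]);print(n,d['intrinsics'],d['dist_coeffs'],d['extrinsics'])
E
```

```text
pics
{'clock': 0.0, 'tool_pos': array([0.24593963, 0.5738784 , 0.23791673]), 'eef_rot': array([ 2.00973387e-01,  9.79596270e-01, -9.12785262e-04, -1.10513512e-04]), 'contact_force': array([0.72714206, 0.24838052, 0.77374562]), 'opening': 1.0058562324736058}
scene [[458.4338822    0.         321.21618311]
 [  0.         458.4338822  203.1624686 ]
 [  0.           0.           1.        ]] [0.03592393 0.         0.         0.         0.        ] [[-0.43329661  0.90104222 -0.01941545  0.16024853]
 [ 0.51346842  0.22909949 -0.82696047 -0.22410697]
 [-0.74067823 -0.36828839 -0.56192475  1.50681618]
 [ 0.          0.          0.          1.        ]]
side [[407.00170958   0.         316.77699593]
 [  0.         407.00170958 207.09014588]
 [  0.           0.           1.        ]] [-0.07832051  0.          0.          0.          0.        ] [[ 0.94262728 -0.33376502  0.00739771 -0.48204193]
 [-0.22382442 -0.64826112 -0.72777754  0.18672754]
 [ 0.24770233  0.68436717 -0.68577338  0.88274166]
 [ 0.          0.          0.          1.        ]]
wrist [[349.34600672   0.         326.75227981]
 [  0.         349.34600672 205.9752737 ]
 [  0.           0.           1.        ]] [-0.02368305  0.          0.          0.          0.        ] [[ 3.93878765e-01  9.19162327e-01 -3.69131318e-04 -6.24487950e-01]
 [ 8.76486667e-01 -3.75470414e-01  3.01318917e-01 -4.09788212e-02]
 [ 2.76822399e-01 -1.19006661e-01 -9.53523347e-01  3.89396370e-01]
 [ 0.00000000e+00  0.00000000e+00  0.00000000e+00  1.00000000e+00]]
```

View pics/scene0.png

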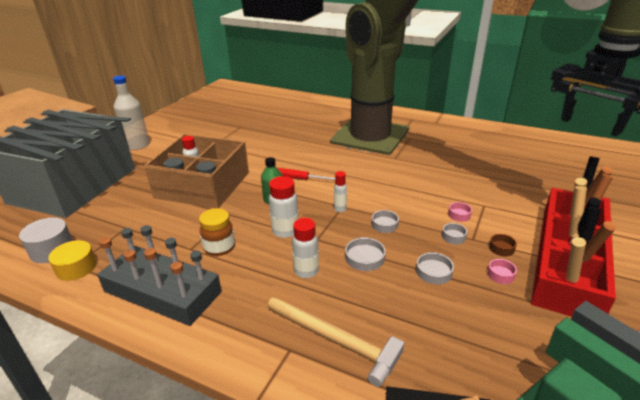

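View pics/side0.png

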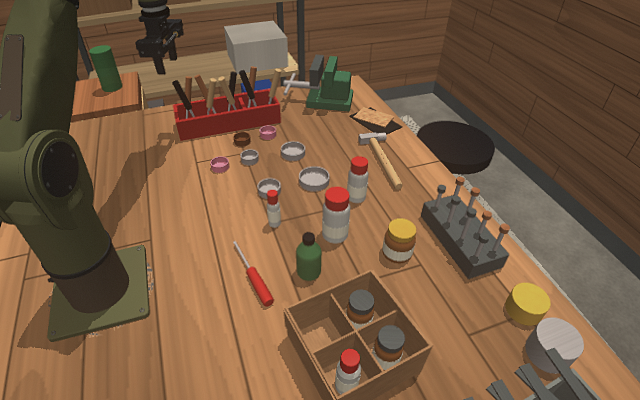

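View pics/wrist0.png

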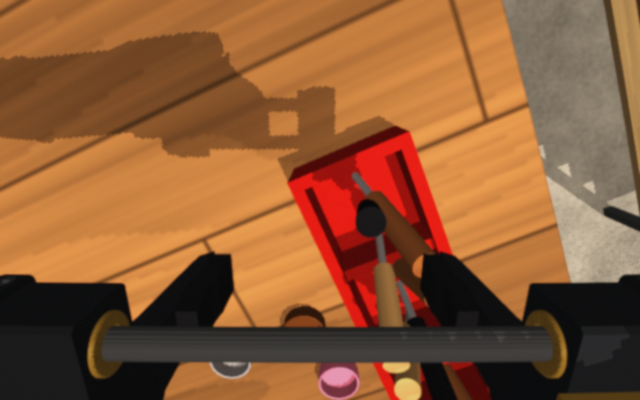

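```bash
cat > h.py <<'E'
from plant import *
import numpy as np, cv2
def ray(d,uv):
    p=cv2.undistortPoints(np.array([[uv]],float),d['intrinsics'],d['dist_coeffs'])[0,0]
    R=d['extrinsics'][:3,:3];t=d['extrinsics'][:3,3]
    v=R.T@np.array([p[0],p[1],1]);return -R.T@t,v/np.linalg.norm(v)
def tri(rs):
    A=0;b=0
    for c,v in rs:
        P=np.eye(3)-np.outer(v,v);A=A+P;b=b+P@c
    x=np.linalg.solve(A,b);return x,[1000*np.linalg.norm((np.eye(3)-np.outer(v,v))@(x-c)) for c,v in rs]
def plane(d,uv,z):
    c,v=ray(d,uv);return c+v*(z-c[2])/v[2]
def proj(d,X):
    r,_=cv2.Rodrigues(d['extrinsics'][:3,:3]);return cv2.projectPoints(np.array(X,float).reshape(-1,1,3),r,d['extrinsics'][:3,3],d['intrinsics'],d['dist_coeffs'])[0][:,0]
E
python3 - <<'E'
from h import *
D={n:snapshot(n) for n in('scene','side')}
for th in ['can_xl','can_l','can_m','can_s','cup_xl','cup_l','cup_m','cup_s','jar','carton']:
    for n in D: print(th,n,[(np.round(f['xy']).tolist(),round(f['score'],2)) for f in find_in(th,n)][:5])
for n in D:
    h=cv2.cvtColor(D[n]['color'],cv2.COLOR_RGB2HSV)
    m=(((h[...,0]<6)|(h[...,0]>174))&(h[...,1]>170)&(h[...,2]>90)).astype(np.uint8)
    k,l,st,c=cv2.connectedComponentsWithStats(m)
    print(n,[(c[i].round(1).tolist(),st[i].tolist()) for i in range(1,k) if st[i][4]>40])
    x0,y0=(240,120) if n=='scene' else (200,110)
    cv2.imwrite(f'pics/{n}_c.png',cv2.resize(D[n]['color'][y0:y0+180,x0:x0+265,::-1],None,fx=3,fy=3,interpolation=cv2.INTER_CUBIC))
E
```

```text
can_xl scene [([281.0, 205.0], 0.63), ([302.0, 250.0], 0.24)]
can_xl side [([336.0, 214.0], 0.86), ([268.0, 186.0], 0.15)]
can_l scene [([303.0, 250.0], 0.76), ([342.0, 195.0], 0.65), ([189.0, 148.0], 0.64)]
can_l side [([275.0, 209.0], 0.92), ([348.0, 371.0], 0.87), ([357.0, 181.0], 0.69)]
can_m scene [([303.0, 250.0], 0.76), ([342.0, 195.0], 0.65), ([189.0, 148.0], 0.64)]
can_m side [([275.0, 209.0], 0.92), ([348.0, 371.0], 0.87), ([357.0, 181.0], 0.69)]
can_s scene [([303.0, 250.0], 0.76), ([342.0, 195.0], 0.65), ([189.0, 148.0], 0.64)]
can_s side [([275.0, 209.0], 0.92), ([348.0, 371.0], 0.87), ([357.0, 181.0], 0.69)]
cup_xl scene [([366.0, 256.0], 0.76)]
cup_xl side [([312.0, 179.0], 0.77)]
cup_l scene [([383.0, 223.0], 0.92), ([433.0, 269.0], 0.91), ([505.0, 271.0], 0.9), ([457.0, 234.0], 0.82), ([503.0, 243.0], 0.76)]
cup_l side [([292.0, 152.0], 0.88), ([218.0, 166.0], 0.82), ([268.0, 184.0], 0.75), ([241.0, 141.0], 0.71), ([247.0, 159.0], 0.57)]
cup_m scene [([383.0, 223.0], 0.92), ([433.0, 269.0], 0.91), ([505.0, 271.0], 0.9), ([457.0, 234.0], 0.82), ([503.0, 243.0], 0.76)]
[... 370 characters left out ...]
), ([247.0, 159.0], 0.57)]
jar scene [([216.0, 233.0], 0.81)]
jar side [([400.0, 240.0], 0.68)]
carton scene [([200.0, 173.0], 0.9)]
carton side [([348.0, 337.0], 0.81)]
scene [([187.8, 141.7], [182, 136, 13, 13, 142]), ([285.5, 182.7], [270, 168, 38, 31, 669]), ([340.0, 177.6], [336, 171, 9, 14, 117]), ([569.3, 264.6], [531, 188, 85, 129, 5335]), ([605.7, 208.9], [600, 198, 11, 24, 181]), ([304.2, 228.8], [294, 218, 21, 23, 414])]
side [([225.5, 115.7], [173, 89, 107, 51, 3001]), ([359.1, 164.8], [351, 156, 17, 19, 251]), ([336.7, 198.2], [325, 187, 24, 24, 477]), ([272.1, 196.5], [267, 190, 11, 14, 122]), ([259.6, 286.6], [247, 267, 26, 39, 432]), ([349.7, 360.3], [341, 348, 19, 26, 379])]
```

View pics/scene_c.png

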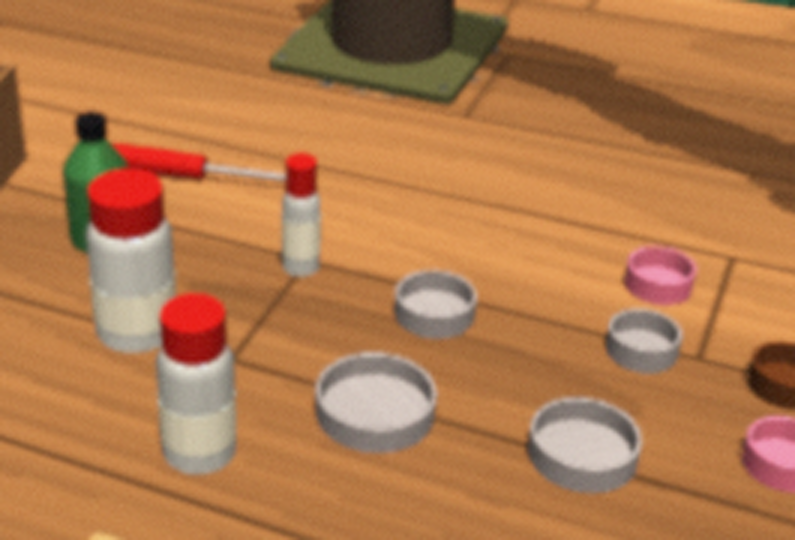

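View pics/side_c.png

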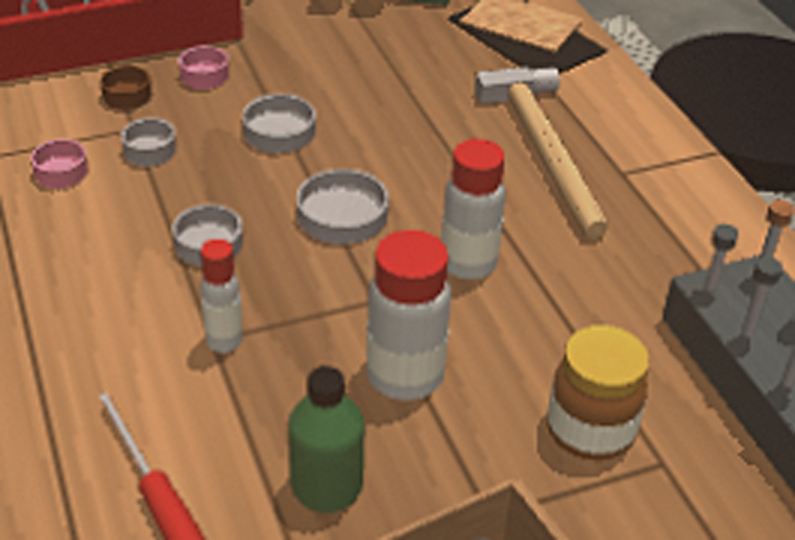

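```bash
cat > fit.py <<'E'
from h import *
from scipy.optimize import minimize
def cyl(x,y,r,z0,z1):
    a=np.linspace(0,2*np.pi,48,endpoint=False)
    return np.concatenate([np.c_[x+r*np.cos(a),y+r*np.sin(a),0*a+z] for z in(z0,z1)])
def fill(d,X):
    m=np.zeros((400,640),np.uint8);p=cv2.convexHull(proj(d,X).astype(np.float32))
    cv2.fillConvexPoly(m,np.round(p*16).astype(np.int32),255,cv2.LINE_AA,4);return m/255.
def red(d):
    h=cv2.cvtColor(d['color'],cv2.COLOR_RGB2HSV)
    return (((h[...,0]<7)|(h[...,0]>172))&(h[...,1]>150)&(h[...,2]>80)).astype(float)
def grey(d):
    h=cv2.cvtColor(d['color'],cv2.COLOR_RGB2HSV);return (h[...,1]<75).astype(float)
def fitc(ds,ms,x0,r,z0,z1,roi=14):
    def cost(p):
        s=0
        for d,m in zip(ds,ms):
            c=proj(d,[[x0[0],x0[1],(z0+z1)/2]])[0];R=fill(d,cyl(x0[0],x0[1],r,z0,z1))
            k=cv2.dilate(R,np.ones((9,9)))>0
            s+=np.abs(fill(d,cyl(p[0],p[1],r,z0,z1))-m)[k].sum()/R.sum()
        return s
    best=minimize(cost,x0,method='Nelder-Mead',options=dict(initial_simplex=np.array(x0)+np.array([[0,0],[.008,0],[0,.008]]),xatol=1e-4))
    return best.x,best.fun
E
python3 - <<'E'
from fit import *
D=[snapshot(n) for n in('scene','side')]
red_m=[red(d) for d in D]; red_m[0][:181,297:335]=0
g=[grey(d) for d in D]
caps={'xl':((283,183),(337,198),.028,.102,.132),'l':((304.2,228.8),(359,165),.022,.092,.122),'m':((188.5,142),(349.7,360),.016,.086,.116),'s':((340,177.6),(272,196.5),.013,.074,.104)}
for k,(a,b,r,z0,z1) in caps.items():
    x,e=tri([ray(D[0],a),ray(D[1],b)])
    print('can',k,x.round(4),np.round(e,1),*[(lambda f:(f[0].round(4),round(f[1],2)))(fitc(ds,ms,x[:2],r,z0,z1)) for ds,ms in((D,red_m),(D[:1],red_m[:1]),(D[1:],red_m[1:]))])
cups={'xl':((365,252),(313,177),.0435),'l':((434,266),(292,150),.0375),'m':((385,219),(269,186),.032),'s':((454,232),(249,157),.027)}
for k,(a,b,r) in cups.items():
    x,e=tri([ray(D[0],a),ray(D[1],b)])
    print('cup',k,x.round(4),np.round(e,1),*[(lambda f:(f[0].round(4),round(f[1],2)))(fitc(ds,ms,x[:2],r,0,.022)) for ds,ms in((D,g),(D[:1],g[:1]),(D[1:],g[1:]))])
x,e=tri([ray(D[0],(214,219)),ray(D[1],(401,231))]);print('jar lid',x,e)
x,e=tri([ray(D[0],(269.5,163)),ray(D[1],(308.5,240))]);print('bottle top',x,e)
for n,d,cs in(('scene',D[0],[(148,166),(221,184),(246,146),(186,134)]),('side',D[1],[(285,310),(372,272),(431,347),(338,395)])):
    print('carton',n,[plane(d,c,.1)[:2].round(3).tolist() for c in cs])
E
```

```text
can xl [ 0.5539 -0.0073  0.1237] [3.3 3.3] (array([ 0.5537, -0.0071]), np.float64(0.51)) (array([ 0.5497, -0.0089]), np.float64(0.28)) (array([ 0.5575, -0.0022]), np.float64(0.18))
can l [0.6629 0.1054 0.1077] [0.2 0.2] (array([0.6628, 0.107 ]), np.float64(0.46)) (array([0.6581, 0.103 ]), np.float64(0.22)) (array([0.6636, 0.1076]), np.float64(0.23))
can m [ 0.4378 -0.3692  0.1013] [0.2 0.2] (array([ 0.4373, -0.3715]), np.float64(0.44)) (array([ 0.4397, -0.3691]), np.float64(0.26)) (array([ 0.4371, -0.3702]), np.float64(0.18))
can s [0.4246 0.0793 0.09  ] [0.5 0.5] (array([0.4234, 0.0774]), np.float64(0.7)) (array([0.4204, 0.0756]), np.float64(0.36)) (array([0.4256, 0.0813]), np.float64(0.33))
cup xl [0.5734 0.205  0.0141] [1.1 1.1] (array([0.574 , 0.2045]), np.float64(0.24)) (array([0.5747, 0.2023]), np.float64(0.12)) (array([0.5742, 0.2052]), np.float64(0.11))
cup l [0.5555 0.3513 0.0135] [1. 1.] (array([0.5559, 0.3521]), np.float64(0.27)) (array([0.5555, 0.3511]), np.float64(0.13)) (array([0.5571, 0.354 ]), np.float64(0.14))
cup m [0.4444 0.2053 0.0166] [0.5 0.5] (array([0.4427, 0.2049]), np.float64(0.51)) (array([0.4425, 0.2036]), np.float64(0.19)) (array([0.4433, 0.2064]), np.float64(0.32))
cup s [0.4222 0.3631 0.0117] [0.1 0.1] (array([0.4222, 0.3632]), np.float64(0.38)) (array([0.4209, 0.3627]), np.float64(0.2)) (array([0.4233, 0.3645]), np.float64(0.17))
jar lid [ 0.67428731 -0.11251927  0.07462284] [np.float64(0.27200808981961977), np.float64(0.2720080898195952)]
bottle top [ 0.45785898 -0.0979065   0.107503  ] [np.float64(0.5060252201212697), np.float64(0.5060252201213166)]
carton scene [[0.584, -0.377], [0.58, -0.158], [0.392, -0.212], [0.398, -0.41]]
carton side [[0.364, -0.24], [0.551, -0.213], [0.579, -0.395], [0.398, -0.417]]
```

```bash
cat > to.py <<'E'
import sys
from h import *
from scipy.spatial.transform import Rotation as Ro
x,y,z=map(float,sys.argv[1:4])
s=get_state();R=Ro.from_quat(s['eef_rot']);M=R.as_matrix()
d=M.T@(np.array([x,y,z])-s['tool_pos'])*1000
yaw=np.degrees(np.arctan2(M[1,1],M[0,1]))  # jaw axis heading in world
ty=float(sys.argv[4]) if len(sys.argv)>4 else yaw
T=np.c_[np.array([np.sin(np.radians(ty)),-np.cos(np.radians(ty)),0])*-1*-1,[np.cos(np.radians(ty)),np.sin(np.radians(ty)),0],[0,0,-1]]
T[:,0]=np.cross(T[:,1],T[:,2])
w=np.degrees((R.inv()*Ro.from_matrix(T)).as_rotvec())
print('t',round(s['clock'],2),'pos',s['tool_pos'].round(4),'jaw yaw',round(yaw,1),'shift(tool,mm)',d.round(1),'norm',round(np.linalg.norm(d)),'turn',w.round(1),'F',s['contact_force'].round(1),'open',round(s['opening'],3),'q',s['q'].round(2))
E
python3 to.py 0.554 -0.0065 0.238
python3 -m creep '[-31,-25,0,0,0,0,-31,-25,0,0,0,0,-31,-25,0,0,0,0,-31,-25,0,0,0,0,-31,-25,0,0,0,0]' 88 20
python3 to.py 0.554 -0.0065 0.238
```

```text
t 1.35 pos [0.2461 0.5745 0.2387] jaw yaw 66.8 shift(tool,mm) [-511.8 -412.8    0.7] norm 658 turn [ 0. -0.  0.] F [-0.   0.1  0.5] open 1.001 q [-1.13  0.69 -0.19  1.57  0.16  0.9  -0.22]
clock: 1.77
tool_pos: [0.3347, 0.4047, 0.2371]
eef_rot: [0.192, 0.981, 0.006, -0.003]
contact_force: [0.6, 0.8, 0.3]
opening: 1.002
t 1.77 pos [0.3347 0.4047 0.2371] jaw yaw 67.9 shift(tool,mm) [-357.8 -298.5   -6.9] norm 466 turn [ 0.6 -0.5  0. ] F [0.6 0.8 0.3] open 1.002 q [-0.81  0.56 -0.23  1.87  0.17  0.72  0.04]
```

```bash
python3 -m creep '[-31,-26,0,0,0,0,-31,-26,0,0,0,0,-31,-26,0,0,0,0,-31,-26,0,0,0,0,-31,-26,0,0,0,0]'
python3 -m creep '[-31,-26,0,0,0,0,-31,-26,0,0,0,0,-31,-26,0,0,0,0,-31,-26,0,0,0,0,-31,-26,0,0,0,0]'
python3 to.py 0.554 -0.0065 0.2
```

```text
clock: 2.18
tool_pos: [0.4321, 0.2199, 0.2355]
eef_rot: [0.19, 0.982, 0.007, -0.002]
contact_force: [0.7, 0.1, -0.3]
opening: 0.996
clock: 2.6
tool_pos: [0.5293, 0.0353, 0.2341]
eef_rot: [0.19, 0.982, 0.008, -0.001]
contact_force: [1.3, 0.3, -0.3]
opening: 1.003
t 2.6 pos [0.5293 0.0353 0.2341] jaw yaw 68.0 shift(tool,mm) [-38.7 -30.1  33.5] norm 59 turn [ 0.8 -0.2  0. ] F [ 1.3  0.3 -0.3] open 1.003 q [ 0.04  0.58 -0.29  1.85  0.21  0.73  0.82]
```

```bash
python3 -m creep '[-20,-15,10,0.4,0,0,-18,-15,10,0.4,0,0,0,0,0,0,0,0]'
python3 to.py 0.554 -0.0065 0.2
python3 - <<'E'
from h import *
for n in('wrist','side'):
    d=snapshot(n);cv2.imwrite(f'pics/{n}1.png',d['color'][:,:,::-1])
E
```

```text
clock: 2.85
tool_pos: [0.5585, -0.0215, 0.2135]
eef_rot: [0.199, 0.98, -0.002, 0.001]
contact_force: [0.2, -1.0, -0.2]
opening: 0.996
t 2.85 pos [ 0.5585 -0.0215  0.2135] jaw yaw 67.1 shift(tool,mm) [10.1 12.1 13.4] norm 21 turn [-0.2  0.2  0. ] F [ 0.2 -1.  -0.2] open 0.996 q [ 0.11  0.64 -0.27  1.79  0.24  0.74  0.89]
```

View pics/wrist1.png

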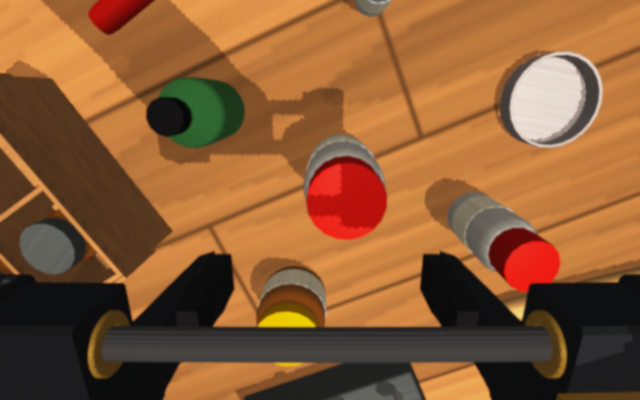

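View pics/side1.png

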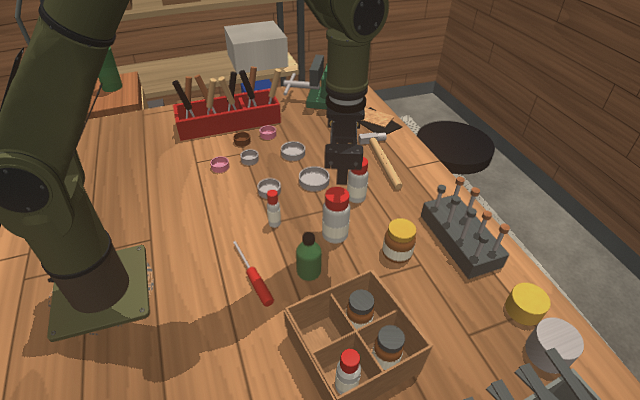

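Run:
```python
from fit import *
s=get_state();w=snapshot('wrist');sd=snapshot('side');sc=snapshot('scene')
print('tcp in side',proj(sd,[s['tool_pos']]),'in wrist',proj(w,[s['tool_pos']]))
for k,uv,r,z in(('xl',(346,198),.028,.132),('l',(530,262),.022,.122)):
    x=plane(w,uv,z)[:2];print(k,x.round(4),fitc([w],[red(w)],x,r,z-.03,z))
x=plane(w,(552,100),.022)[:2];print('cup xl',x,fitc([w],[grey(w)],x,.0435,0,.022))
```

```text
tcp in side [[340.40515121 167.56516974]] in wrist [[326.4534135  272.23607358]]
xl [0.5515 0.0008] (array([ 0.55752933, -0.00693237]), np.float64(0.037093631866730016))
l [0.6555 0.1109] (array([0.66391544, 0.10446659]), np.float64(0.09271922724996248))
cup xl [0.56910245 0.2081114 ] (array([0.57432296, 0.20313287]), np.float64(0.054060244935116915))
```

```bash
python3 to.py 0.556 -0.007 0.15
python3 -m creep '[8,13,20,0,0,0,0,0,25,0,0,0,0,0,20,0,0,0,0,0,0,0,0,0]'
python3 to.py 0.556 -0.007 0.101 67
```

```text
t 3.1 pos [ 0.5568 -0.0127  0.2155] jaw yaw 67.7 shift(tool,mm) [ 3.   4.8 65.5] norm 66 turn [ 0.1  0.1 -0. ] F [ 0.1  0.5 -0.5] open 0.998 q [ 0.11  0.64 -0.28  1.8   0.24  0.74  0.89]
clock: 3.43
tool_pos: [0.5557, 0.0105, 0.1526]
eef_rot: [0.188, 0.982, 0.003, 0.005]
contact_force: [0.1, 0.7, -0.7]
opening: 0.996
t 3.43 pos [0.5557 0.0105 0.1526] jaw yaw 68.3 shift(tool,mm) [ -6.4 -16.6  51.5] norm 55 turn [0.5 0.5 1.3] F [ 0.1  0.7 -0.7] open 0.996 q [ 0.04  0.72 -0.24  1.87  0.28  0.58  0.82]
```

```bash
python3 -m creep '[-6,-16,0,0,0,-1,0,0,0,0,0,0,0,0,0,0,0,0]'
python3 to.py 0.556 -0.007 0.101 67
```

```text
clock: 3.68
tool_pos: [0.5549, -0.0012, 0.1544]
eef_rot: [0.176, 0.984, 0.005, 0.005]
contact_force: [-0.6, 0.3, -0.3]
opening: 0.998
t 3.68 pos [ 0.5549 -0.0012  0.1544] jaw yaw 69.8 shift(tool,mm) [-2.6 -5.6 53.4] norm 54 turn [0.6 0.4 2.8] F [-0.6  0.3 -0.3] open 0.998 q [ 0.07  0.72 -0.25  1.87  0.29  0.58  0.86]
```

```bash
python3 -m creep '[-1,-4,20,0.5,0.4,0,-1,-1,20,0,0,0,0,0,10,0,0,0,0,0,0,0,0,0]'
python3 to.py 0.556 -0.007 0.101 67
```

```text
clock: 4.02
tool_pos: [0.5592, -0.0017, 0.1084]
eef_rot: [0.175, 0.985, 0.004, 0.005]
contact_force: [-0.2, -0.0, 0.3]
opening: 0.997
t 4.02 pos [ 0.5592 -0.0017  0.1084] jaw yaw 69.9 shift(tool,mm) [ 1.2 -6.1  7.4] norm 10 turn [0.5 0.5 2.9] F [-0.2 -0.   0.3] open 0.997 q [ 0.05  0.79 -0.22  1.88  0.33  0.48  0.83]
```

```bash
python3 -m creep '[1,-7,7,0.5,0.5,0,0,-1,0,0,0,0]'
python3 to.py 0.556 -0.007 0.101 67
python3 -m creep '[0,0,0,0,0,0,0,0,0,0,0,0,0,0,0,0,0,0,0,0,0,0,0,0,0,0,0,0,0,0]' 40 30
python3 to.py 0.556 -0.007 0.101 67
```

```text
clock: 4.18
tool_pos: [0.5559, -0.0076, 0.1023]
eef_rot: [0.174, 0.985, 0.0, 0.0]
contact_force: [-0.4, 0.0, 0.1]
opening: 0.995
t 4.18 pos [ 0.5559 -0.0076  0.1023] jaw yaw 70.0 shift(tool,mm) [0.1 0.6 1.3] norm 1 turn [0. 0. 3.] F [-0.4  0.   0.1] open 0.995 q [ 0.06  0.8  -0.21  1.89  0.33  0.48  0.83]
clock: 4.6
tool_pos: [0.5573, -0.0076, 0.1048]
eef_rot: [0.174, 0.985, 0.001, 0.002]
contact_force: [1.1, 2.1, 0.5]
opening: 0.641
t 4.6 pos [ 0.5573 -0.0076  0.1048] jaw yaw 69.9 shift(tool,mm) [1.5 0.1 3.8] norm 4 turn [0.1 0.2 2.9] F [1.1 2.1 0.5] open 0.641 q [ 0.06  0.8  -0.21  1.88  0.33  0.49  0.83]
```

```bash
python3 -m creep '[0,0,-20,0,0,0,0,0,-25,0,0,0,0,0,-20,0,0,0,0,0,0,0,0,0]'
python3 to.py 0.574 0.204 0.17 70
```

```text
clock: 4.93
tool_pos: [0.5542, -0.0078, 0.1695]
eef_rot: [0.174, 0.985, 0.0, -0.001]
contact_force: [0.6, -0.3, -3.0]
opening: 0.631
t 4.93 pos [ 0.5542 -0.0078  0.1695] jaw yaw 70.0 shift(tool,mm) [ 54.  205.7  -0.4] norm 213 turn [-0.  -0.2 -0. ] F [ 0.6 -0.3 -3. ] open 0.631 q [ 0.09  0.7  -0.26  1.84  0.29  0.64  0.87]
```

```bash
python3 -m creep '[7,25,0,0,0,0,9,34,0,0,0,0,9,34,0,0,0,0,9,34,0,0,0,0,9,34,0,0,0,0]'
python3 to.py 0.574 0.204 0.17 70
python3 -m creep '[8,28,0,0,0,0,5,14,0,0,0,0,0,0,0,0,0,0,0,0,0,0,0,0]'
python3 to.py 0.574 0.204 0.17 70
```

```text
clock: 5.35
tool_pos: [0.5682, 0.1471, 0.1632]
eef_rot: [0.185, 0.983, -0.007, -0.004]
contact_force: [0.6, -0.3, -4.2]
opening: 0.63
t 5.35 pos [0.5682 0.1471 0.1632] jaw yaw 68.7 shift(tool,mm) [15.3 55.  -7.6] norm 58 turn [-0.9 -0.3 -1.3] F [ 0.6 -0.3 -4.2] open 0.63 q [-0.21  0.75 -0.22  1.74  0.25  0.7   0.63]
clock: 5.68
tool_pos: [0.567, 0.2052, 0.1564]
eef_rot: [0.178, 0.984, -0.005, -0.008]
contact_force: [0.8, -1.0, -3.9]
opening: 0.629
t 5.68 pos [0.567  0.2052 0.1564] jaw yaw 69.5 shift(tool,mm) [ -6.8   1.1 -13.7] norm 15 turn [-0.7 -0.8 -0.5] F [ 0.8 -1.  -3.9] open 0.629 q [-0.3   0.77 -0.22  1.69  0.23  0.72  0.57]
```

```bash
python3 -m creep '[-6,0,0,-0.5,-0.6,0,-1,0,0,0,0,0,0,0,0,0,0,0]'
python3 to.py 0.574 0.204 0.1085 70
python3 - <<'E'
from fit import *
s=get_state();z=s['tool_pos'][2]-.1048
for n in ('scene','side','wrist'):
    d=snapshot(n);cv2.imwrite(f'pics/{n}2.png',d['color'][:,:,::-1])
    print(n,fitc([d],[red(d)],s['tool_pos'][:2],.028,z+.102,z+.132))
E
```

```text
clock: 5.93
tool_pos: [0.5728, 0.1978, 0.1538]
eef_rot: [0.179, 0.984, -0.004, -0.003]
contact_force: [-0.3, -0.2, -3.9]
opening: 0.627
t 5.93 pos [0.5728 0.1978 0.1538] jaw yaw 69.3 shift(tool,mm) [ 0.9  6.6 45.2] norm 46 turn [-0.5 -0.2 -0.7] F [-0.3 -0.2 -3.9] open 0.627 q [-0.29  0.78 -0.22  1.69  0.24  0.71  0.58]
scene (array([0.56861771, 0.19674346]), np.float64(0.3209782789613848))
side (array([0.57394291, 0.20133037]), np.float64(0.8075863743292226))
wrist (array([0.55924906, 0.20275908]), np.float64(0.15430338265093377))
```

View pics/wrist2.png

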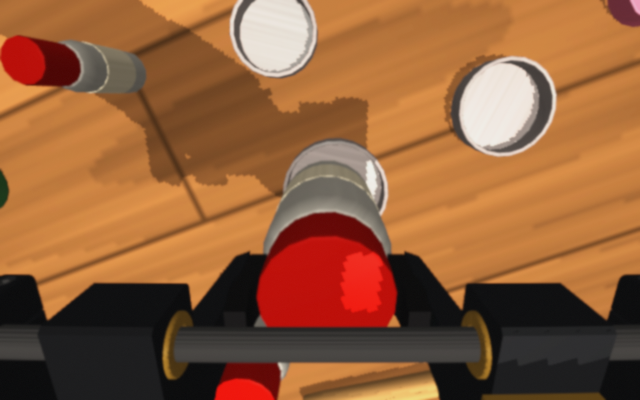

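View pics/scene2.png

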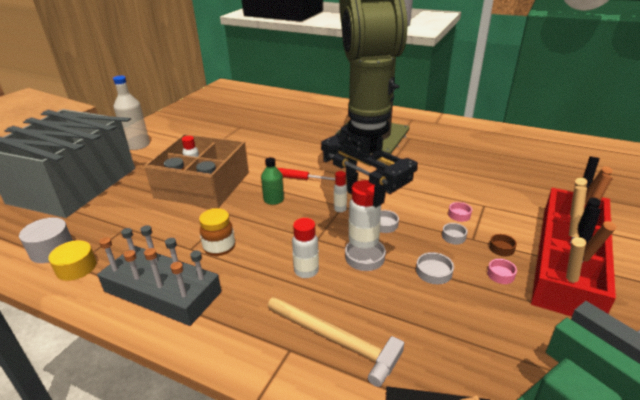

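```bash
python3 -m creep '[1,6,5,-0.4,0,0,0,1,12,0,0,0,0,0,10,0,0,0,0,0,0,0,0,0]'
python3 to.py 0.574 0.204 0.1085 70
```

```text
clock: 6.42
tool_pos: [0.5755, 0.2048, 0.1254]
eef_rot: [0.18, 0.984, 0.001, -0.001]
contact_force: [-0.9, -1.1, -4.2]
opening: 0.63
t 6.42 pos [0.5755 0.2048 0.1254] jaw yaw 69.2 shift(tool,mm) [ 1.1 -1.2 16.9] norm 17 turn [ 0.  -0.1 -0.8] F [-0.9 -1.1 -4.2] open 0.63 q [-0.3   0.82 -0.21  1.7   0.25  0.64  0.56]
```

```bash
python3 -m creep '[1,-1,8,0,0,0,0,0,6,0,0,0,0,0,3,0,0,0,0,0,0,0,0,0]'
python3 to.py 0.574 0.204 0.1085 70
python3 - <<'E'
from h import *
d=snapshot('scene');cv2.imwrite('pics/s3.png',cv2.resize(d['color'][150:300,280:480,::-1],None,fx=4,fy=4,interpolation=cv2.INTER_CUBIC))
E
```

```text
clock: 6.75
tool_pos: [0.5745, 0.2052, 0.1081]
eef_rot: [0.18, 0.984, 0.001, -0.0]
contact_force: [-0.9, 0.6, -3.9]
opening: 0.627
t 6.75 pos [0.5745 0.2052 0.1081] jaw yaw 69.3 shift(tool,mm) [ 0.1 -1.3 -0.4] norm 1 turn [ 0.1 -0.1 -0.7] F [-0.9  0.6 -3.9] open 0.627 q [-0.31  0.84 -0.2   1.72  0.26  0.61  0.56]
```

View pics/s3.png

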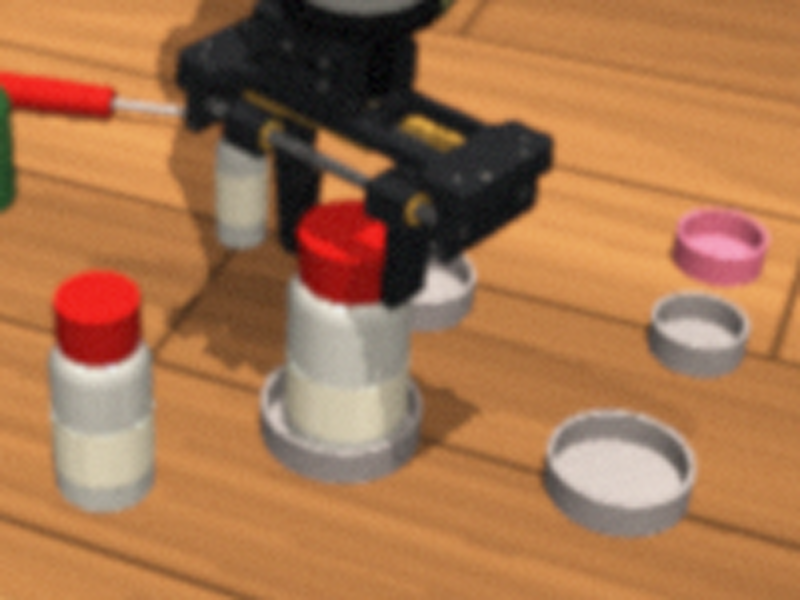

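```bash
python3 -m creep '[0,0,3,0,0,0,0,0,0,0,0,0]'
python3 to.py 0.574 0.204 0.1085 70
python3 -m creep '[0,0,3,0,0,0,0,0,0,0,0,0]'
python3 to.py 0.574 0.204 0.1085 70
```

```text
clock: 6.97
tool_pos: [0.5752, 0.2058, 0.1088]
eef_rot: [0.18, 0.984, 0.001, 0.001]
contact_force: [0.1, 0.6, -4.2]
opening: 0.624
t 6.97 pos [0.5752 0.2058 0.1088] jaw yaw 69.3 shift(tool,mm) [ 0.5 -2.2  0.3] norm 2 turn [ 0.2  0.1 -0.7] F [ 0.1  0.6 -4.2] open 0.624 q [-0.31  0.84 -0.2   1.72  0.26  0.61  0.55]
clock: 7.13
tool_pos: [0.5766, 0.2063, 0.1082]
eef_rot: [0.18, 0.984, 0.002, 0.003]
contact_force: [-0.8, 0.6, -3.2]
opening: 0.631
t 7.13 pos [0.5766 0.2063 0.1082] jaw yaw 69.3 shift(tool,mm) [ 1.6 -3.1 -0.3] norm 3 turn [ 0.3  0.3 -0.7] F [-0.8  0.6 -3.2] open 0.631 q [-0.31  0.84 -0.2   1.72  0.26  0.6   0.55]
```

```bash
python3 -m creep '[1,-2,4,0,0,0,0,0,2,0,0,0,0,0,0,0,0,0]'
python3 to.py 0.574 0.204 0.1065 70
```

```text
clock: 7.38
tool_pos: [0.5781, 0.2064, 0.108]
eef_rot: [0.18, 0.984, 0.005, 0.007]
contact_force: [0.2, -0.7, -4.0]
opening: 0.63
t 7.38 pos [0.5781 0.2064 0.108 ] jaw yaw 69.3 shift(tool,mm) [ 3.  -3.7  1.4] norm 5 turn [ 0.6  0.7 -0.7] F [ 0.2 -0.7 -4. ] open 0.63 q [-0.31  0.84 -0.19  1.72  0.26  0.59  0.55]
```

```bash
python3 -m creep '[0,0,0,0.4,0.5,0,0,0,0,0,0,0]' 
python3 -m creep '[0,0,0,0,0,0,0,0,0,0,0,0,0,0,0,0,0,0,0,0,0,0,0,0]' 80
python3 to.py 0.574 0.204 0.17 70
python3 -m creep '[0,0,-20,0,0,0,0,0,-25,0,0,0,0,0,-20,0,0,0,0,0,0,0,0,0]'
python3 to.py 0.6635 0.1055 0.17
python3 - <<'E'
from fit import *
for n in ('scene','side','wrist'):
    d=snapshot(n);cv2.imwrite(f'pics/{n}4.png',d['color'][:,:,::-1])
    print(n,fitc([d],[red(d)],(.575,.205),.028,.105,.135))
    if n=='wrist':
      for k,r in (('l',.0375),('m',.032)):
        c={'l':(.556,.352),'m':(.4427,.205)}[k];print(k,fitc([d],[grey(d)],c,r,0,.022))
E
```

```text
clock: 7.55
tool_pos: [0.5779, 0.2062, 0.1077]
eef_rot: [0.18, 0.984, 0.002, 0.001]
contact_force: [-2.4, -1.8, 5.4]
opening: 0.63
clock: 7.88
tool_pos: [0.5787, 0.2065, 0.1064]
eef_rot: [0.18, 0.984, 0.002, 0.001]
contact_force: [-0.1, 0.7, 0.9]
opening: 0.901
t 7.88 pos [0.5787 0.2065 0.1064] jaw yaw 69.2 shift(tool,mm) [  3.3  -3.7 -63.7] norm 64 turn [ 0.3  0.1 -0.8] F [-0.1  0.7  0.9] open 0.901 q [-0.31  0.85 -0.2   1.71  0.26  0.61  0.56]
clock: 8.22
tool_pos: [0.5775, 0.2061, 0.1709]
eef_rot: [0.18, 0.984, 0.001, -0.001]
contact_force: [0.6, -0.2, -0.2]
opening: 0.909
t 8.22 pos [0.5775 0.2061 0.1709] jaw yaw 69.3 shift(tool,mm) [-116.   -63.6    0.6] norm 132 turn [ 0.1 -0.1  0. ] F [ 0.6 -0.2 -0.2] open 0.909 q [-0.29  0.76 -0.23  1.67  0.23  0.74  0.58]
scene (array([0.57071519, 0.20424519]), np.float64(0.19176321244355887))
side (array([0.57780177, 0.21294754]), np.float64(0.28274240071000667))
wrist (array([0.57640515, 0.20593358]), np.float64(0.09108938891499))
l (array([0.55630569, 0.35060926]), np.float64(0.06716977573059073))
m (array([0.4407367 , 0.20357384]), np.float64(0.045643405210323604))
```

View pics/wrist4.png

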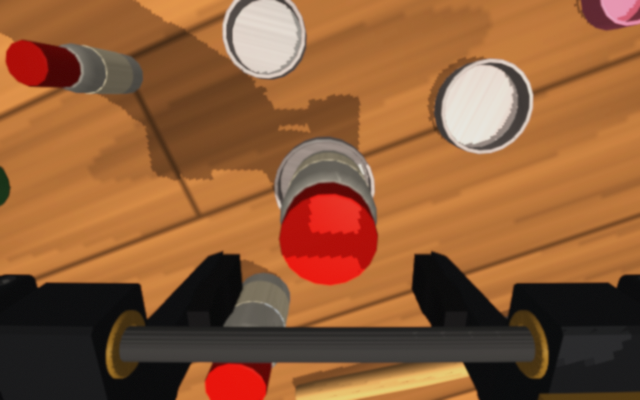

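View pics/side4.png

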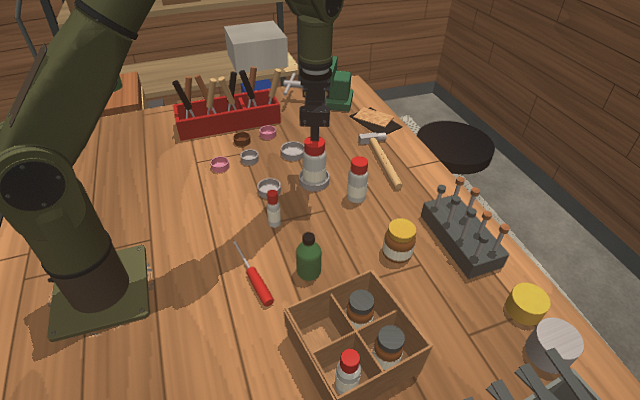

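```bash
python3 -m creep '[-29,-16,0,0,0,0,-32,-18,0,0,0,0,-32,-18,0,0,0,0,-23,-12,0,0,0,0,0,0,0,0,0,0]' 80 20
python3 -m creep '[0,0,0,0,0,0,0,0,0,0,0,0]' 
python3 to.py 0.6635 0.1055 0.14 69
```

```text
clock: 8.78
tool_pos: [0.659, 0.1034, 0.1581]
eef_rot: [0.175, 0.985, -0.003, -0.009]
contact_force: [-0.1, -0.9, 0.2]
opening: 0.908
clock: 8.95
tool_pos: [0.6578, 0.1014, 0.1545]
eef_rot: [0.177, 0.984, -0.004, -0.012]
contact_force: [0.7, 0.1, -0.4]
opening: 0.907
t 8.95 pos [0.6578 0.1014 0.1545] jaw yaw 69.7 shift(tool,mm) [-4.2  6.  14.4] norm 16 turn [-0.7 -1.2  0.7] F [ 0.7  0.1 -0.4] open 0.907 q [-0.09  0.86 -0.25  1.48  0.24  0.86  0.79]
```

```bash
python3 -m creep '[-4,6,15,-0.7,-1.2,0,0,0,15,0,0,0,0,0,15,0,0,0,0,0,0,0,0,0]' 
python3 to.py 0.6635 0.1055 0.093 69
```

```text
clock: 9.28
tool_pos: [0.6591, 0.1118, 0.1062]
eef_rot: [0.173, 0.985, 0.001, -0.002]
contact_force: [-0.4, -0.3, -0.4]
opening: 0.908
t 9.28 pos [0.6591 0.1118 0.1062] jaw yaw 70.1 shift(tool,mm) [-6.4 -4.4 13.2] norm 15 turn [ 0.1 -0.3  1.1] F [-0.4 -0.3 -0.4] open 0.908 q [-0.11  0.91 -0.23  1.52  0.27  0.75  0.76]
```

```bash
python3 -m creep '[-6,-4,10,0,0,0,0,0,2,0,0,0,0,0,0,0,0,0]' 
python3 to.py 0.6635 0.1055 0.093 69
```

```text
clock: 9.53
tool_pos: [0.6616, 0.1096, 0.0933]
eef_rot: [0.17, 0.985, 0.002, -0.004]
contact_force: [-0.6, -0.6, 0.1]
opening: 0.907
t 9.53 pos [0.6616 0.1096 0.0933] jaw yaw 70.4 shift(tool,mm) [-3.1 -3.2  0.2] norm 5 turn [ 0.1 -0.5  1.4] F [-0.6 -0.6  0.1] open 0.907 q [-0.11  0.93 -0.23  1.51  0.27  0.73  0.77]
```

```bash
python3 -m creep '[-3,-3,0,0,-0.5,0,0,0,0,0,0,0]' 
python3 -m creep '[0,0,0,0,0,0,0,0,0,0,0,0,0,0,0,0,0,0,0,0,0,0,0,0,0,0,0,0,0,0]' 30 30
python3 -m creep '[0,0,0,0,0,0]' 
python3 to.py 0.6635 0.1055 0.093 69
```

```text
clock: 9.7
tool_pos: [0.6639, 0.1058, 0.0938]
eef_rot: [0.17, 0.985, 0.001, 0.001]
contact_force: [-0.0, -1.0, -0.1]
opening: 0.907
clock: 10.12
tool_pos: [0.6653, 0.1056, 0.0962]
eef_rot: [0.171, 0.985, 0.002, 0.003]
contact_force: [0.3, 0.4, 0.7]
opening: 0.546
clock: 10.2
tool_pos: [0.6653, 0.1053, 0.0963]
eef_rot: [0.171, 0.985, 0.002, 0.003]
contact_force: [-0.2, -0.7, -0.8]
opening: 0.494
t 10.2 pos [0.6653 0.1053 0.0963] jaw yaw 70.3 shift(tool,mm) [ 1.7 -0.4  3.3] norm 4 turn [0.3 0.3 1.3] F [-0.2 -0.7 -0.8] open 0.494 q [-0.11  0.93 -0.23  1.52  0.28  0.72  0.77]
```

```bash
python3 -m creep '[0,0,-20,0,0,0,0,0,-36,0,0,0,0,0,-38,0,0,0,0,0,-38,0,0,0,0,0,-38,0,0,0]' 
python3 to.py 0.556 0.351 0.27 69
```

```text
clock: 10.62
tool_pos: [0.6558, 0.1028, 0.2581]
eef_rot: [0.17, 0.985, -0.004, -0.011]
contact_force: [1.2, -1.1, -3.2]
opening: 0.496
t 10.62 pos [0.6558 0.1028 0.2581] jaw yaw 70.4 shift(tool,mm) [177.4 200.3 -10.7] norm 268 turn [-0.7 -1.2  1.4] F [ 1.2 -1.1 -3.2] open 0.496 q [-0.09  0.74 -0.28  1.38  0.21  1.07  0.83]
```

```bash
python3 -m creep '[10,6,-10,0,0,0,27,24,0,0,0,0,28,26,0,0,0,0,28,26,0,0,0,0,28,26,0,0,0,0]' 
python3 to.py 0.556 0.351 0.27 69
```

```text
clock: 11.03
tool_pos: [0.5849, 0.2378, 0.2745]
eef_rot: [0.181, 0.983, -0.006, -0.002]
contact_force: [-0.3, 0.9, -3.1]
opening: 0.492
t 11.03 pos [0.5849 0.2378 0.2745] jaw yaw 69.1 shift(tool,mm) [67.3 95.5  3.5] norm 117 turn [-0.7 -0.1  0.1] F [-0.3  0.9 -3.1] open 0.492 q [-0.32  0.67 -0.26  1.49  0.2   1.02  0.57]
```

```bash
python3 -m creep '[23,33,0,-0.5,0,0,23,33,0,0,0,0,18,26,0,0,0,0,0,0,0,0,0,0,0,0,0,0,0,0]' 
python3 to.py 0.556 0.351 0.16 69
```

```text
clock: 11.45
tool_pos: [0.5408, 0.3633, 0.2669]
eef_rot: [0.172, 0.985, -0.002, -0.01]
contact_force: [1.1, -1.2, -2.3]
opening: 0.491
t 11.45 pos [0.5408 0.3633 0.2669] jaw yaw 70.2 shift(tool,mm) [-20.5  -5.7 106.6] norm 109 turn [-0.4 -1.1  1.2] F [ 1.1 -1.2 -2.3] open 0.491 q [-0.52  0.71 -0.27  1.42  0.18  1.05  0.41]
```

```bash
python3 -m creep '[-14,-4,10,0,-1,0,-4,-1,30,0,0,0,0,0,36,0,0,0,0,0,26,0,0,0,0,0,0,0,0,0]' 
python3 to.py 0.556 0.351 0.14 69
```

```text
clock: 11.87
tool_pos: [0.5529, 0.3513, 0.1587]
eef_rot: [0.171, 0.985, -0.004, -0.002]
contact_force: [-0.8, -0.7, -2.1]
opening: 0.495
t 11.87 pos [0.5529 0.3513 0.1587] jaw yaw 70.4 shift(tool,mm) [-3.1  0.9 18.6] norm 19 turn [-0.5 -0.1  1.4] F [-0.8 -0.7 -2.1] open 0.495 q [-0.51  0.83 -0.23  1.53  0.24  0.82  0.39]
```

```bash
python3 -m creep '[-3,1,12,-0.4,0,0,0,0,16,0,0,0,0,0,6,0,0,0,0,0,0,0,0,0]' 
python3 to.py 0.556 0.351 0.100 69
python3 - <<'E'
from fit import *
s=get_state();z=s['tool_pos'][2]-.0963
for n in ('scene','side'):
    d=snapshot(n);x0,y0=(350,150) if n=='scene' else (210,60)
    cv2.imwrite(f'pics/{n}5.png',cv2.resize(d['color'][y0:y0+150,x0:x0+200,::-1],None,fx=4,fy=4,interpolation=cv2.INTER_CUBIC))
E
```

```text
clock: 12.2
tool_pos: [0.5559, 0.347, 0.1234]
eef_rot: [0.173, 0.985, -0.003, -0.003]
contact_force: [0.4, -0.5, -3.7]
opening: 0.49
t 12.2 pos [0.5559 0.347  0.1234] jaw yaw 70.1 shift(tool,mm) [ 1.2  3.9 23.3] norm 24 turn [-0.3 -0.2  1.1] F [ 0.4 -0.5 -3.7] open 0.49 q [-0.51  0.88 -0.23  1.55  0.25  0.75  0.38]
```

View pics/scene5.png

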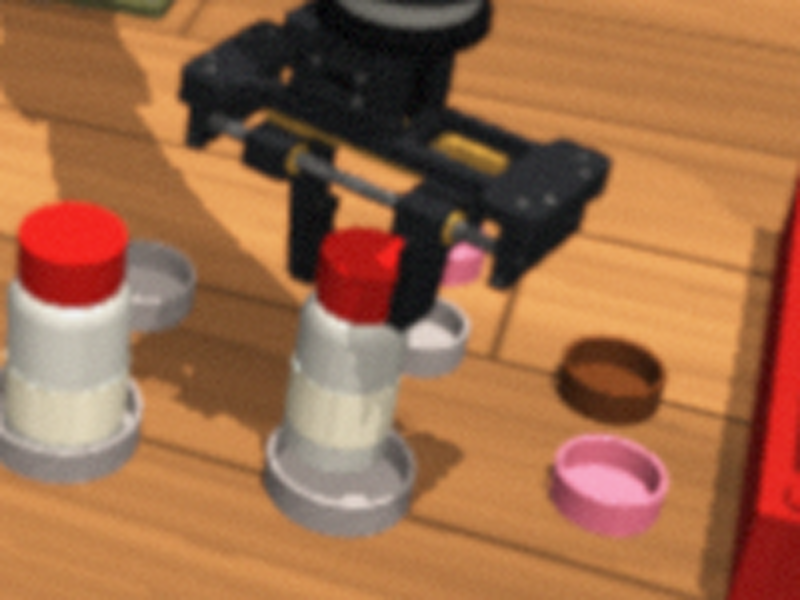

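View pics/side5.png

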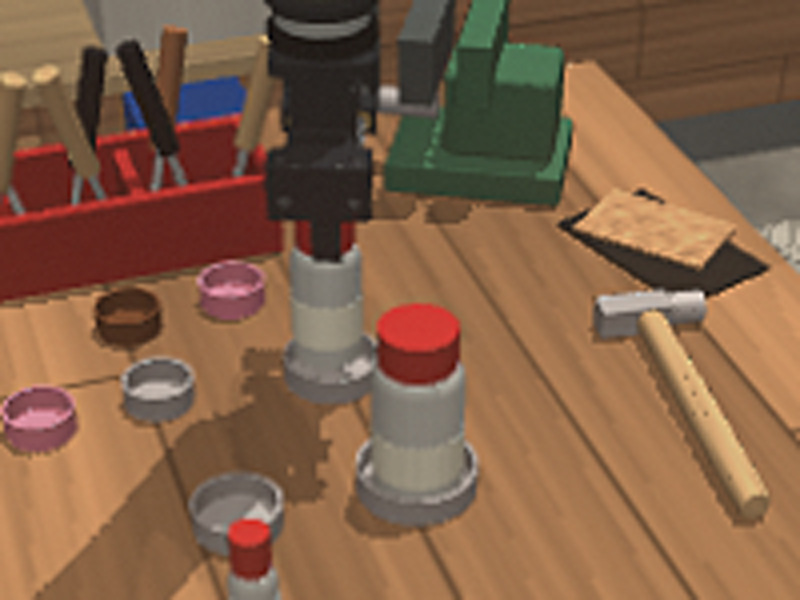

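```bash
python3 -m creep '[1,4,6,-0.3,0,0,0,1,8,0,0,0,0,0,6,0,0,0,0,0,2,0,0,0,0,0,0,0,0,0]' 
python3 to.py 0.556 0.351 0.099 69
```

```text
clock: 12.72
tool_pos: [0.5594, 0.3557, 0.105]
eef_rot: [0.172, 0.985, 0.004, 0.001]
contact_force: [0.0, -0.9, -3.5]
opening: 0.488
t 12.72 pos [0.5594 0.3557 0.105 ] jaw yaw 70.1 shift(tool,mm) [ 1.7 -5.6  6. ] norm 8 turn [0.5 0.1 1.1] F [ 0.  -0.9 -3.5] open 0.488 q [-0.52  0.9  -0.22  1.55  0.26  0.71  0.37]
```

```bash
python3 -m creep '[1,-5,2,0,0,0,0,0,2,0,0,0,0,0,0,0,0,0]' 
python3 to.py 0.556 0.351 0.099 69
python3 -m creep '[0,-1,4,0,0,0,0,0,2,0,0,0,0,0,0,0,0,0]' 
python3 to.py 0.556 0.351 0.099 69
```

```text
clock: 12.97
tool_pos: [0.5564, 0.3511, 0.1006]
eef_rot: [0.172, 0.985, 0.004, 0.001]
contact_force: [0.1, -0.4, -1.9]
opening: 0.49
t 12.97 pos [0.5564 0.3511 0.1006] jaw yaw 70.2 shift(tool,mm) [ 0.4 -0.2  1.6] norm 2 turn [0.5 0.  1.2] F [ 0.1 -0.4 -1.9] open 0.49 q [-0.52  0.9  -0.22  1.57  0.26  0.69  0.37]
clock: 13.22
tool_pos: [0.5572, 0.3498, 0.0996]
eef_rot: [0.173, 0.985, 0.004, 0.003]
contact_force: [-0.5, -0.0, -3.2]
opening: 0.492
t 13.22 pos [0.5572 0.3498 0.0996] jaw yaw 70.1 shift(tool,mm) [1.6 0.7 0.6] norm 2 turn [0.6 0.2 1.1] F [-0.5 -0.  -3.2] open 0.492 q [-0.52  0.9  -0.22  1.57  0.27  0.68  0.37]
```

```bash
python3 -m creep '[0,0,3,0.3,0,0,0,0,0,0,0,0]' 
python3 to.py 0.556 0.351 0.099 69
python3 -m creep '[0,0,0,0,0,0,0,0,0,0,0,0,0,0,0,0,0,0,0,0,0,0,0,0]' 70
python3 to.py 0.556 0.351 0.099 69
python3 -m creep '[0,0,-20,0,0,0,0,0,-30,0,0,0,0,0,-36,0,0,0,0,0,-36,0,0,0,0,0,-20,0,0,0]'
python3 to.py 0.437 -0.37 0.24 69
python3 - <<'E'
from fit import *
for n in ('scene','side','wrist'):
    d=snapshot(n);cv2.imwrite(f'pics/{n}6.png',d['color'][:,:,::-1])
    print(n,fitc([d],[red(d)],(.557,.35),.022,.095,.125))
E
```

```text
clock: 13.38
tool_pos: [0.5587, 0.35, 0.0992]
eef_rot: [0.173, 0.985, 0.003, 0.004]
contact_force: [0.3, 0.3, -3.9]
opening: 0.489
t 13.38 pos [0.5587 0.35   0.0992] jaw yaw 70.1 shift(tool,mm) [2.9 0.  0.1] norm 3 turn [0.4 0.4 1. ] F [ 0.3  0.3 -3.9] open 0.489 q [-0.52  0.91 -0.21  1.57  0.27  0.69  0.36]
clock: 13.72
tool_pos: [0.5598, 0.3509, 0.0993]
eef_rot: [0.173, 0.985, 0.004, 0.005]
contact_force: [0.7, -0.7, 0.4]
opening: 0.772
t 13.72 pos [0.5598 0.3509 0.0993] jaw yaw 70.0 shift(tool,mm) [ 3.6 -1.2  0.2] norm 4 turn [0.5 0.5 1. ] F [ 0.7 -0.7  0.4] open 0.772 q [-0.52  0.91 -0.21  1.57  0.27  0.69  0.36]
clock: 14.13
tool_pos: [0.5547, 0.3481, 0.2383]
eef_rot: [0.173, 0.985, -0.002, -0.001]
contact_force: [0.9, -0.2, 0.1]
opening: 0.796
t 14.13 pos [0.5547 0.3481 0.2383] jaw yaw 70.1 shift(tool,mm) [-133.4 -715.3    1.1] norm 728 turn [-0.2 -0.1  1.1] F [ 0.9 -0.2  0.1] open 0.796 q [-0.5   0.74 -0.26  1.46  0.21  0.97  0.42]
scene (array([0.5538128, 0.3501237]), np.float64(0.2168976782329296))
side (array([0.55733135, 0.35334579]), np.float64(0.28959870168191204))
wrist (array([0.55617123, 0.3503632 ]), np.float64(0.1221026946079278))
```

View pics/wrist6.png

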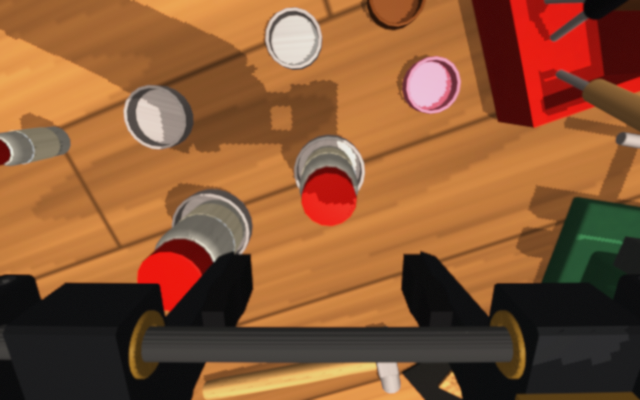

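View pics/scene6.png

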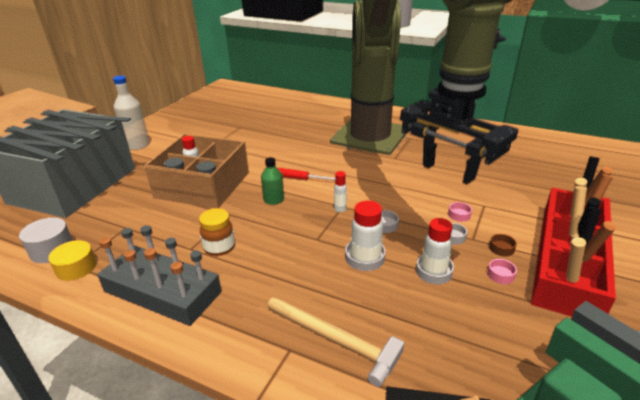

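```bash
python3 -m creep '[-5,-30,0,0,0,0,-7,-40,0,0,0,0,-7,-40,0,0,0,0,-7,-40,0,0,0,0,-7,-40,0,0,0,0]' 45 20
python3 -m creep '[-7,-40,0,0,0,0,-7,-40,0,0,0,0,-7,-40,0,0,0,0,-7,-40,0,0,0,0,-7,-40,0,0,0,0]'
python3 to.py 0.437 -0.37 0.24 53
```

```text
clock: 14.7
tool_pos: [0.5158, 0.1637, 0.2288]
eef_rot: [0.164, 0.987, 0.0, -0.006]
contact_force: [0.7, -0.4, 0.2]
opening: 0.508
clock: 15.12
tool_pos: [0.4768, -0.0408, 0.2219]
eef_rot: [0.162, 0.987, -0.002, -0.014]
contact_force: [1.6, -0.5, 0.0]
opening: 0.51
t 15.12 pos [ 0.4768 -0.0408  0.2219] jaw yaw 71.4 shift(tool,mm) [ -67.1 -324.7  -17.2] norm 332 turn [-0.7 -1.4 18.3] F [ 1.6 -0.5  0. ] open 0.51 q [ 0.19  0.55 -0.31  1.99  0.26  0.67  0.96]
```

```bash
python3 -m creep '[-7,-40,-3,-0.3,-0.5,4,-10,-39,-3,-0.3,-0.5,4,-13,-38,-3,0,-0.4,4,-16,-37,-3,0,0,4,-16,-37,0,0,0,0]'
python3 to.py 0.437 -0.37 0.24 53
```

```text
clock: 15.53
tool_pos: [0.438, -0.245, 0.2271]
eef_rot: [0.304, 0.953, 0.0, -0.008]
contact_force: [1.1, -0.1, -0.4]
opening: 0.515
t 15.53 pos [ 0.438  -0.245   0.2271] jaw yaw 54.6 shift(tool,mm) [ -71.4 -102.6  -13.5] norm 126 turn [-0.3 -0.8  1.6] F [ 1.1 -0.1 -0.4] open 0.515 q [ 0.58  0.56 -0.26  1.93  0.21  0.7   1.15]
```

```bash
python3 -m creep '[-22,-31,-3,0,-0.4,0,-22,-31,-3,0,0,0,-10,-16,0,0,0,0,0,0,0,0,0,0]'
python3 -m creep '[0,0,0,0,0,0]'
python3 to.py 0.437 -0.37 0.22 53
python3 - <<'E'
from fit import *
for n in ('side','wrist'):
    d=snapshot(n);cv2.imwrite(f'pics/{n}7.png',d['color'][:,:,::-1])
    print(n,fitc([d],[red(d)],(.437,-.37),.016,.086,.116))
E
```

```text
clock: 15.87
tool_pos: [0.4267, -0.3537, 0.2264]
eef_rot: [0.311, 0.95, -0.003, -0.01]
contact_force: [0.4, -0.4, -0.8]
opening: 0.509
clock: 15.95
tool_pos: [0.4255, -0.354, 0.2248]
eef_rot: [0.313, 0.95, -0.002, -0.012]
contact_force: [0.2, 0.5, 0.0]
opening: 0.507
t 15.95 pos [ 0.4255 -0.354   0.2248] jaw yaw 53.6 shift(tool,mm) [-18.8  -6.    4.5] norm 20 turn [-0.7 -1.2  0.6] F [0.2 0.5 0. ] open 0.507 q [ 0.76  0.63 -0.25  1.78  0.22  0.79  1.32]
side (array([ 0.43766711, -0.36890814]), np.float64(0.18948308766800667))
wrist (array([ 0.43693157, -0.37084631]), np.float64(0.12408088446421967))
```

View pics/wrist7.png

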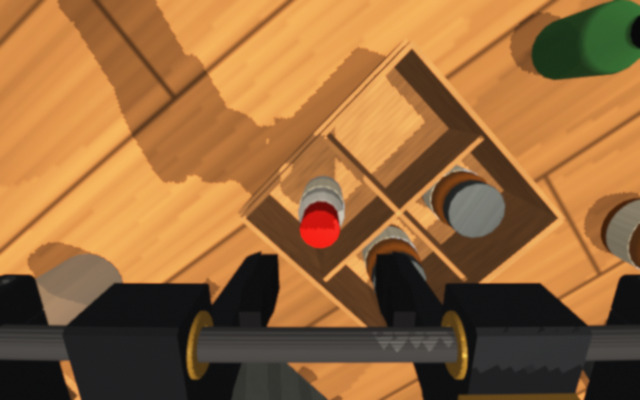

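Run:
```python
from h import *
d=snapshot('scene');w=snapshot('wrist')
print(d['extrinsics'][:3,:3].T@-d['extrinsics'][:3,3])
for uv in((132,165),(64,210),(130,122),(0,195)):
  print(uv,[plane(d,uv,z)[:2].round(3).tolist() for z in(0,.1,.15)])
for uv in((260,375),(320,385),(100,265)): print('w',uv,[plane(w,uv,z)[:2].round(3).tolist() for z in(0,.1,.15)])
cv2.imwrite('pics/rack.png',cv2.resize(d['color'][60:260,0:260,::-1],None,fx=3,fy=3))
```

```text
[1.30057293 0.461895   0.664501  ]
(132, 165) [[0.472, -0.574], [0.597, -0.418], [0.659, -0.34]]
(64, 210) [[0.719, -0.558], [0.807, -0.405], [0.851, -0.328]]
(130, 122) [[0.241, -0.81], [0.4, -0.618], [0.48, -0.523]]
(0, 195) [[0.739, -0.774], [0.824, -0.588], [0.866, -0.495]]
w (260, 375) [[0.587, -0.58], [0.528, -0.506], [0.499, -0.47]]
w (320, 385) [[0.646, -0.526], [0.571, -0.467], [0.534, -0.437]]
w (100, 265) [[0.353, -0.635], [0.357, -0.547], [0.359, -0.503]]
```

View pics/rack.png

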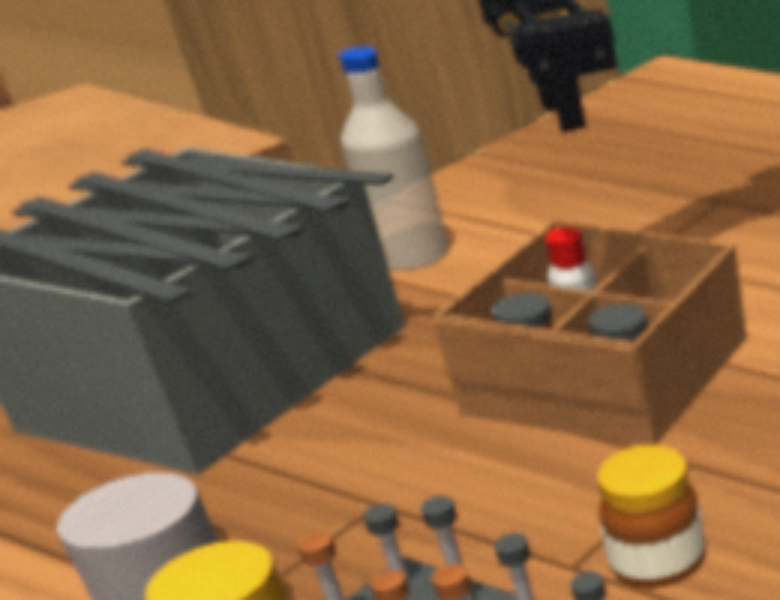

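View pics/side7.png

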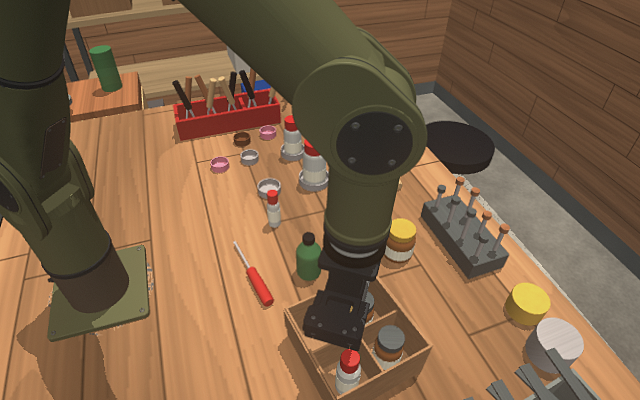

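```bash
python3 -m creep '[-16,-5,10,-0.6,-1,0,-3,-1,25,0,0,0,0,0,25,0,0,0,0,0,0,0,0,0,0,0,0,0,0,0]'
python3 to.py 0.437 -0.3705 0.14 53
```

```text
clock: 16.57
tool_pos: [0.4444, -0.3592, 0.1662]
eef_rot: [0.303, 0.953, 0.002, 0.001]
contact_force: [0.5, -0.4, 0.0]
opening: 0.514
t 16.57 pos [ 0.4444 -0.3592  0.1662] jaw yaw 54.7 shift(tool,mm) [ -0.4 -13.6  26.1] norm 29 turn [0.3 0.1 1.7] F [ 0.5 -0.4  0. ] open 0.514 q [ 0.74  0.72 -0.24  1.8   0.25  0.65  1.31]
```

```bash
python3 -m creep '[0,-13,8,0,0,1,0,-2,8,0,0,0,0,0,6,0,0,0,0,0,0,0,0,0]'
python3 to.py 0.437 -0.3705 0.12 53
python3 -m creep '[0,0,0,0,0,0]'
python3 to.py 0.437 -0.3705 0.12 53
```

```text
clock: 16.9
tool_pos: [0.4371, -0.3713, 0.1458]
eef_rot: [0.31, 0.951, 0.002, 0.003]
contact_force: [-0.8, 0.5, -0.2]
opening: 0.508
t 16.9 pos [ 0.4371 -0.3713  0.1458] jaw yaw 53.8 shift(tool,mm) [ 0.7  0.4 25.8] norm 26 turn [0.3 0.3 0.8] F [-0.8  0.5 -0.2] open 0.508 q [ 0.76  0.75 -0.23  1.81  0.27  0.6   1.31]
clock: 16.98
tool_pos: [0.4371, -0.3715, 0.1459]
eef_rot: [0.311, 0.951, 0.002, 0.003]
contact_force: [0.5, -0.6, -0.6]
opening: 0.511
t 16.98 pos [ 0.4371 -0.3715  0.1459] jaw yaw 53.8 shift(tool,mm) [ 0.8  0.6 25.9] norm 26 turn [0.3 0.3 0.8] F [ 0.5 -0.6 -0.6] open 0.511 q [ 0.76  0.75 -0.23  1.81  0.27  0.6   1.31]
```

```bash
python3 -m creep '[0,0,12,0.2,0.2,0,0,0,12,0,0,0,0,0,4,0,0,0,0,0,0,0,0,0]'
python3 to.py 0.437 -0.3705 0.091 53
python3 - <<'E'
from h import *
for n in ('side','wrist'):
    d=snapshot(n);cv2.imwrite(f'pics/{n}8.png',d['color'][:,:,::-1])
E
```

```text
clock: 17.32
tool_pos: [0.4383, -0.3721, 0.1169]
eef_rot: [0.311, 0.95, -0.0, 0.003]
contact_force: [0.1, 0.1, -0.1]
opening: 0.512
t 17.32 pos [ 0.4383 -0.3721  0.1169] jaw yaw 53.8 shift(tool,mm) [ 2.1  0.5 25.9] norm 26 turn [0.1 0.3 0.8] F [ 0.1  0.1 -0.1] open 0.512 q [ 0.74  0.8  -0.21  1.83  0.28  0.54  1.3 ]
```

View pics/wrist8.png

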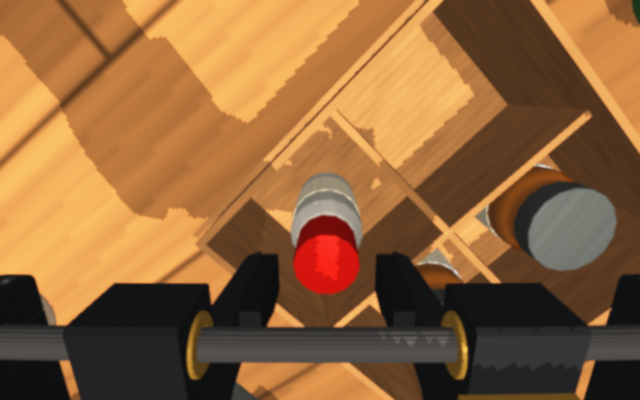

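View pics/side8.png

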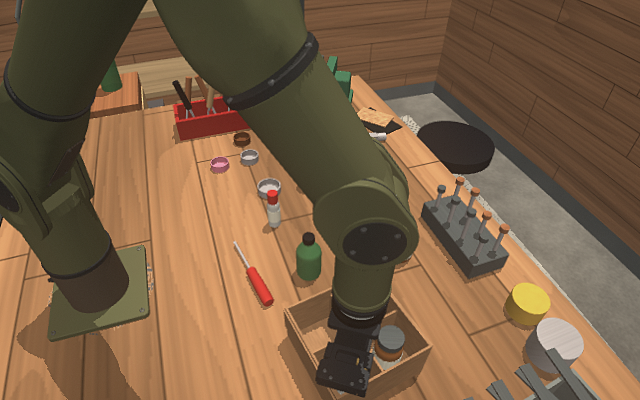

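Well centred in the cell, on the diagonal. Descend and grip.

```bash
python3 -m creep '[2,0,12,0,0,0,0,0,10,0,0,0,0,0,3,0,0,0,0,0,0,0,0,0]'
python3 to.py 0.437 -0.3705 0.091 53
```

```text
clock: 17.75
tool_pos: [0.4386, -0.372, 0.0932]
eef_rot: [0.311, 0.95, -0.001, 0.005]
contact_force: [-0.0, -0.2, -0.8]
opening: 0.51
t 17.75 pos [ 0.4386 -0.372   0.0932] jaw yaw 53.8 shift(tool,mm) [2.2 0.3 2.2] norm 3 turn [0.1 0.6 0.8] F [-0.  -0.2 -0.8] open 0.51 q [ 0.73  0.83 -0.19  1.84  0.3   0.49  1.28]
```

```bash
python3 -m creep '[0,0,0,0,0,0,0,0,0,0,0,0,0,0,0,0,0,0,0,0,0,0,0,0,0,0,0,0,0,0]' 20 30
python3 to.py 0.437 -0.3705 0.091 53
```

```text
clock: 18.17
tool_pos: [0.4392, -0.3724, 0.0943]
eef_rot: [0.311, 0.95, -0.001, 0.006]
contact_force: [-0.2, 0.1, -1.3]
opening: 0.357
t 18.17 pos [ 0.4392 -0.3724  0.0943] jaw yaw 53.8 shift(tool,mm) [3.  0.2 3.2] norm 4 turn [0.1 0.6 0.8] F [-0.2  0.1 -1.3] open 0.357 q [ 0.73  0.83 -0.19  1.84  0.3   0.49  1.28]
```

```bash
python3 -m creep '[0,0,-18,0,0.5,0,0,0,-34,0,0,0,0,0,-36,0,0,0,0,0,-36,0,0,0,0,0,-30,0,0,0]'
python3 to.py 0.442 0.204 0.25 69
python3 - <<'E'
from h import *
for n in ('side','wrist'):
    d=snapshot(n);cv2.imwrite(f'pics/{n}9.png',d['color'][:,:,::-1])
E
```

```text
clock: 18.58
tool_pos: [0.4344, -0.3692, 0.2469]
eef_rot: [0.31, 0.951, 0.003, -0.007]
contact_force: [0.2, -0.4, -1.2]
opening: 0.357
t 18.58 pos [ 0.4344 -0.3692  0.2469] jaw yaw 53.9 shift(tool,mm) [331.9 467.4   3.2] norm 573 turn [  0.2  -0.9 -15.1] F [ 0.2 -0.4 -1.2] open 0.357 q [ 0.79  0.62 -0.28  1.71  0.21  0.86  1.36]
```

View pics/wrist9.png

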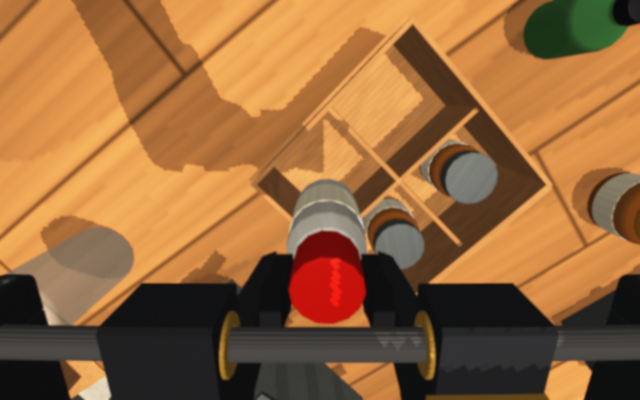

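```bash
python3 -m creep '[16,23,0,0,-0.5,0,23,33,0,0,0,0,23,33,0,0,0,0,23,33,0,0,0,0,23,33,0,0,0,0]'
python3 -m creep '[23,33,0,0,0,0,23,33,0,0,0,0,23,33,0,0,0,0,23,33,0,0,0,0,23,33,0,0,0,0]'
python3 to.py 0.442 0.204 0.25 54
```

```text
clock: 19.1
tool_pos: [0.4397, -0.1886, 0.2474]
eef_rot: [0.321, 0.947, -0.004, 0.004]
contact_force: [0.2, -0.4, -0.9]
opening: 0.353
clock: 19.52
tool_pos: [0.444, 0.0199, 0.2425]
eef_rot: [0.322, 0.947, -0.005, 0.001]
contact_force: [0.6, 0.3, -1.8]
opening: 0.352
t 19.52 pos [0.444  0.0199 0.2425] jaw yaw 52.4 shift(tool,mm) [114.  144.6  -9.3] norm 184 turn [-0.5  0.3 -1.6] F [ 0.6  0.3 -1.8] open 0.352 q [ 0.    0.46 -0.23  2.08  0.19  0.63  0.55]
```

```bash
python3 -m creep '[25,32,0,-0.4,0,0,25,32,0,0,0,0,25,32,0,0,0,0,18,22,0,0,0,0,0,0,0,0,0,0]'
python3 -m creep '[0,0,0,0,0,0]'
python3 to.py 0.442 0.204 0.15 54
```

```text
clock: 19.93
tool_pos: [0.4379, 0.1848, 0.2386]
eef_rot: [0.316, 0.949, 0.001, -0.0]
contact_force: [-0.6, -0.3, -1.0]
opening: 0.356
clock: 20.02
tool_pos: [0.437, 0.186, 0.2379]
eef_rot: [0.314, 0.949, 0.0, -0.001]
contact_force: [0.4, -0.7, -1.4]
opening: 0.352
t 20.02 pos [0.437  0.186  0.2379] jaw yaw 53.4 shift(tool,mm) [ 6.6 17.5 87.9] norm 90 turn [-0.  -0.1 -0.6] F [ 0.4 -0.7 -1.4] open 0.352 q [-0.35  0.5  -0.22  2.    0.17  0.65  0.25]
```

```bash
python3 -m creep '[6,17,12,0,0,0,0,0,26,0,0,0,0,0,26,0,0,0,0,0,20,0,0,0,0,0,0,0,0,0]'
python3 to.py 0.442 0.204 0.13 54
```

```text
clock: 20.43
tool_pos: [0.4431, 0.1992, 0.1503]
eef_rot: [0.316, 0.949, -0.001, -0.0]
contact_force: [-0.4, -1.0, -0.9]
opening: 0.352
t 20.43 pos [0.4431 0.1992 0.1503] jaw yaw 53.1 shift(tool,mm) [ 3.8  3.2 20.3] norm 21 turn [-0.1  0.  -0.9] F [-0.4 -1.  -0.9] open 0.352 q [-0.42  0.66 -0.16  2.06  0.24  0.44  0.17]
```

```bash
python3 -m creep '[4,3,8,0,0,0,0,0,14,0,0,0,0,0,6,0,0,0,0,0,0,0,0,0]'
python3 to.py 0.442 0.204 0.0933 54
python3 - <<'E'
from h import *
for n in ('scene','wrist','side'):
    d=snapshot(n);cv2.imwrite(f'pics/{n}10.png',d['color'][:,:,::-1])
d=snapshot('scene');cv2.imwrite('pics/s10.png',cv2.resize(d['color'][150:300,300:500,::-1],None,fx=4,fy=4,interpolation=cv2.INTER_CUBIC))
E
```

```text
clock: 20.77
tool_pos: [0.4424, 0.2008, 0.1218]
eef_rot: [0.319, 0.948, -0.001, 0.0]
contact_force: [0.2, 0.3, -1.4]
opening: 0.353
t 20.77 pos [0.4424 0.2008 0.1218] jaw yaw 52.8 shift(tool,mm) [ 2.3  2.4 28.5] norm 29 turn [-0.1  0.1 -1.2] F [ 0.2  0.3 -1.4] open 0.353 q [-0.44  0.71 -0.13  2.08  0.25  0.36  0.14]
```

View pics/s10.png

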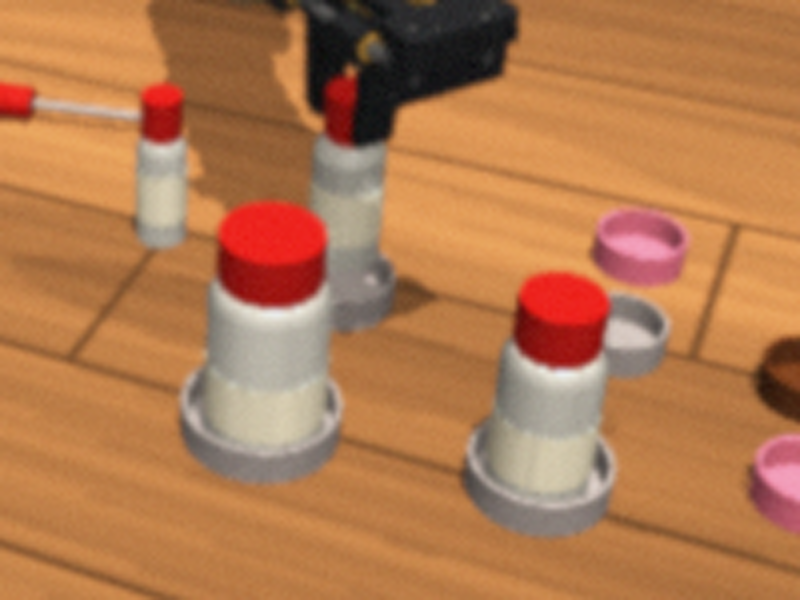

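View pics/wrist10.png

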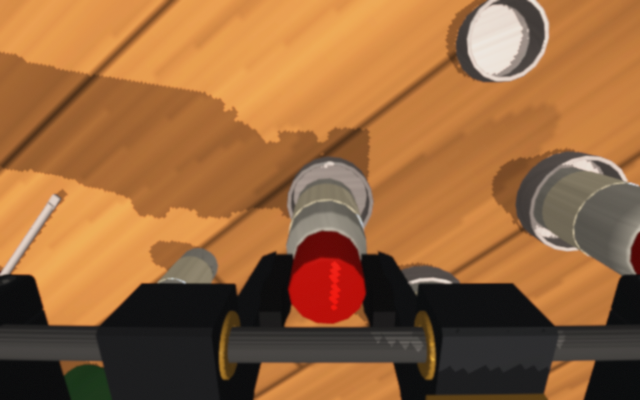

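```bash
python3 -m creep '[2,2,8,0,0,0,0,0,10,0,0,0,0,0,6,0,0,0,0,0,0,0,0,0]'
python3 to.py 0.442 0.204 0.0933 54
python3 - <<'E'
from fit import *
d=snapshot('wrist');print('cup s',fitc([d],[grey(d)],(.4222,.3632),.027,0,.022))
E
```

```text
clock: 21.3
tool_pos: [0.4446, 0.2059, 0.0997]
eef_rot: [0.319, 0.948, 0.002, 0.003]
contact_force: [-0.1, -0.6, -1.7]
opening: 0.353
t 21.3 pos [0.4446 0.2059 0.0997] jaw yaw 52.8 shift(tool,mm) [ 0.9 -3.1  6.3] norm 7 turn [ 0.3  0.2 -1.2] F [-0.1 -0.6 -1.7] open 0.353 q [-0.46  0.76 -0.11  2.09  0.26  0.3   0.13]
cup s (array([0.42126485, 0.36472248]), np.float64(0.05644640712699678))
```

```bash
python3 -m creep '[1,-3,4,0.2,0.2,0,0,0,3,0,0,0,0,0,0,0,0,0]'
python3 to.py 0.442 0.204 0.0933 54
python3 -m creep '[0,0,3,0,0,0,0,0,1,0,0,0,0,0,0,0,0,0]'
python3 to.py 0.442 0.204 0.0933 54
```

```text
clock: 21.6
tool_pos: [0.4421, 0.2043, 0.0929]
eef_rot: [0.319, 0.948, 0.001, 0.001]
contact_force: [-1.0, 0.6, -1.6]
opening: 0.356
t 21.6 pos [0.4421 0.2043 0.0929] jaw yaw 52.8 shift(tool,mm) [-0.1 -0.3 -0.4] norm 1 turn [ 0.2  0.  -1.2] F [-1.   0.6 -1.6] open 0.356 q [-0.46  0.77 -0.11  2.1   0.26  0.28  0.13]
clock: 21.85
tool_pos: [0.4422, 0.2045, 0.0921]
eef_rot: [0.319, 0.948, 0.002, 0.002]
contact_force: [-0.1, 0.5, -0.5]
opening: 0.355
t 21.85 pos [0.4422 0.2045 0.0921] jaw yaw 52.8 shift(tool,mm) [-0.1 -0.5 -1.2] norm 1 turn [ 0.3  0.1 -1.2] F [-0.1  0.5 -0.5] open 0.355 q [-0.46  0.77 -0.1   2.1   0.27  0.28  0.13]
```

Touching down (motion stalled, load eased). Release and lift.

```bash
python3 -m creep '[0,0,0,0,0,0,0,0,0,0,0,0,0,0,0,0,0,0,0,0,0,0,0,0]' 60
python3 to.py 0.442 0.204 0.0933
python3 -m creep '[0,0,-16,0,0,0,0,0,-25,0,0,0,0,0,-25,0,0,0,0,0,-10,0,0,0,0,0,0,0,0,0]'
python3 to.py 0.4235 0.0785 0.16 69
python3 - <<'E'
from fit import *
for n in ('scene','side','wrist'):
    d=snapshot(n);cv2.imwrite(f'pics/{n}11.png',d['color'][:,:,::-1])
    print(n,'m',fitc([d],[red(d)],(.442,.204),.016,.085,.115),'s',fitc([d],[red(d)],(.4235,.078),.013,.074,.104))
E
```

```text
clock: 22.18
tool_pos: [0.4429, 0.2048, 0.0925]
eef_rot: [0.319, 0.948, 0.003, 0.003]
contact_force: [-0.7, 0.5, 1.0]
opening: 0.634
t 22.18 pos [0.4429 0.2048 0.0925] jaw yaw 52.8 shift(tool,mm) [ 0.3 -1.2 -0.8] norm 1 turn [ 0.4  0.2 -0. ] F [-0.7  0.5  1. ] open 0.634 q [-0.46  0.77 -0.1   2.1   0.27  0.28  0.13]
clock: 22.6
tool_pos: [0.4416, 0.2042, 0.1697]
eef_rot: [0.319, 0.948, 0.001, 0.001]
contact_force: [-1.4, 0.9, 0.6]
opening: 0.68
t 22.6 pos [0.4416 0.2042 0.1697] jaw yaw 52.8 shift(tool,mm) [ -61.6 -111.1    9.4] norm 127 turn [  0.2   0.1 -16.2] F [-1.4  0.9  0.6] open 0.68 q [-0.42  0.63 -0.18  2.05  0.22  0.48  0.16]
scene m (array([0.44136492, 0.20727899]), np.float64(0.2977746577746578)) s (array([0.42084518, 0.07732367]), np.float64(0.32033034257748777))
side m (array([0.44005992, 0.2097758 ]), np.float64(0.28359070572954254)) s (array([0.42556109, 0.08134965]), np.float64(0.3117077411398419))
wrist m (array([0.43747587, 0.20817614]), np.float64(0.1200948812325326)) s (array([0.4211127 , 0.10740344]), np.float64(0.2890840794421511))
```

View pics/wrist11.png

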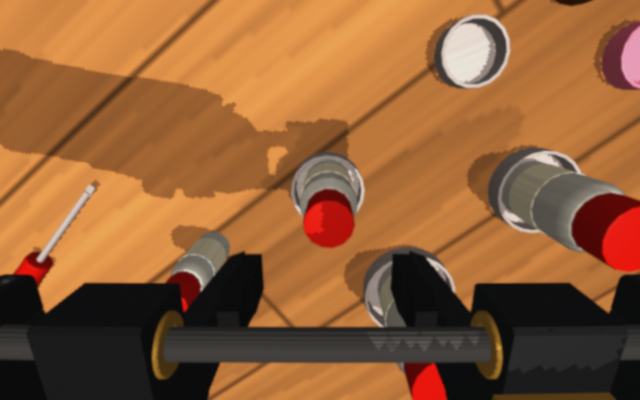

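View pics/side11.png

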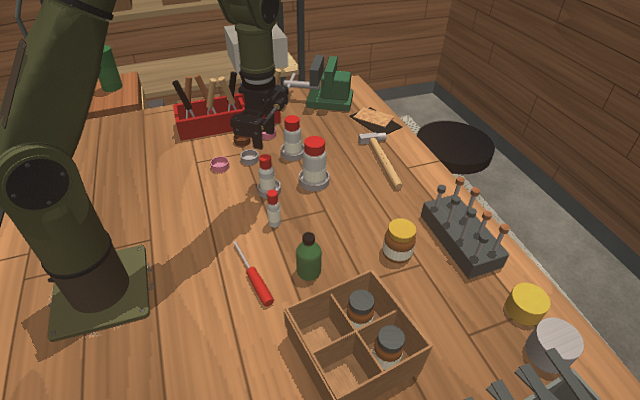

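Run:
```python
from fit import *
a=cv2.imread('pics/scene11.png')[160:260,330:480];b=cv2.imread('pics/side11.png')[120:220,210:360]
cv2.imwrite('pics/c11.png',np.hstack([cv2.resize(i,None,fx=2.66,fy=4,interpolation=cv2.INTER_CUBIC) if 0 else cv2.resize(i,(400,267),interpolation=cv2.INTER_CUBIC) for i in(a,b)]))
for n in('scene','side'):
    d=snapshot(n)
    for nm,p,zt,zb in(('m',(.44,.207),.115,.003),('m0',(.442,.2045),.115,.003)):
        print(n,nm,proj(d,[[*p,zt],[*p,zb]]).round(1).tolist())
```

```text
scene m [[389.1, 182.9], [386.1, 222.6]]
scene m0 [[387.8, 183.1], [384.9, 222.8]]
side m [[264.6, 157.2], [267.8, 189.8]]
side m0 [[265.6, 157.6], [268.7, 190.2]]
```

View pics/c11.png

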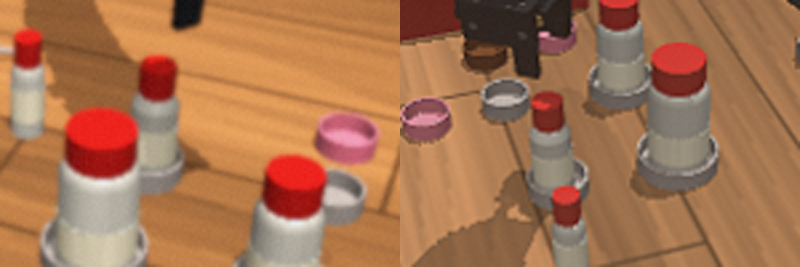

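```bash
python3 -m creep '[-15,-27,0,0,0,0,-18,-33,0,0,0,0,-18,-32,0,0,0,0,-10,-18,0,0,0,0,0,0,0,0,0,0]' 50 20
python3 -m creep '[0,0,0,0,0,0]' 
python3 to.py 0.4235 0.0785 0.13 53
python3 - <<'E'
from fit import *
d=snapshot('wrist');cv2.imwrite(f'pics/wrist12.png',d['color'][:,:,::-1])
print(fitc([d],[red(d)],(.4235,.078),.013,.074,.104))
E
```

```text
clock: 23.27
tool_pos: [0.4197, 0.0777, 0.1621]
eef_rot: [0.315, 0.949, -0.001, -0.004]
contact_force: [-0.3, 0.6, 0.0]
opening: 0.566
clock: 23.35
tool_pos: [0.4193, 0.077, 0.1615]
eef_rot: [0.316, 0.949, -0.002, -0.005]
contact_force: [0.7, 0.8, 0.4]
opening: 0.567
t 23.35 pos [0.4193 0.077  0.1615] jaw yaw 53.1 shift(tool,mm) [-2.7  4.  31.4] norm 32 turn [-0.4 -0.5  0.1] F [0.7 0.8 0.4] open 0.567 q [-0.17  0.6  -0.19  2.21  0.29  0.37  0.33]
(array([0.42332611, 0.07902437]), np.float64(0.1832995185366567))
```

View pics/wrist12.png

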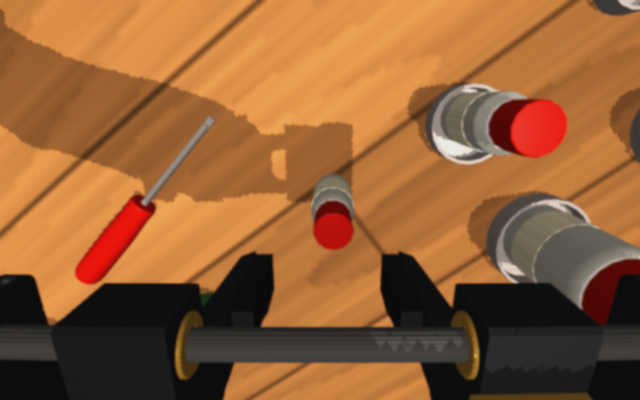

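```bash
python3 -m creep '[-2,4,12,-0.3,-0.4,0,0,0,15,0,0,0,0,0,15,0,0,0,0,0,0,0,0,0]' 
python3 to.py 0.4235 0.079 0.08 53
```

```text
clock: 23.73
tool_pos: [0.426, 0.0862, 0.1176]
eef_rot: [0.313, 0.95, 0.003, 0.001]
contact_force: [-0.4, 0.5, -0.2]
opening: 0.571
t 23.73 pos [0.426  0.0862 0.1176] jaw yaw 53.6 shift(tool,mm) [-2.3 -7.4 37.5] norm 38 turn [ 0.3 -0.   0.6] F [-0.4  0.5 -0.2] open 0.571 q [-0.23  0.69 -0.12  2.24  0.33  0.23  0.29]
```

```bash
python3 -m creep '[-2,-7,0,0.2,0,0,0,-1,0,0,0,0,0,0,0,0,0,0]' 
python3 to.py 0.4235 0.079 0.08 53
python3 -m creep '[0,0,10,0,0,0,0,0,14,0,0,0,0,0,10,0,0,0,0,0,0,0,0,0]' 
python3 to.py 0.4235 0.079 0.08 53
```

```text
clock: 23.98
tool_pos: [0.423, 0.0816, 0.1175]
eef_rot: [0.31, 0.951, 0.001, -0.0]
contact_force: [-0.3, 0.3, -0.3]
opening: 0.567
t 23.98 pos [0.423  0.0816 0.1175] jaw yaw 53.9 shift(tool,mm) [-2.  -1.9 37.5] norm 38 turn [ 0.2 -0.1  0.9] F [-0.3  0.3 -0.3] open 0.567 q [-0.22  0.69 -0.12  2.25  0.34  0.22  0.3 ]
clock: 24.32
tool_pos: [0.4256, 0.083, 0.0856]
eef_rot: [0.31, 0.951, 0.004, 0.003]
contact_force: [-0.2, -0.1, -0.2]
opening: 0.566
t 24.32 pos [0.4256 0.083  0.0856] jaw yaw 53.9 shift(tool,mm) [-0.7 -4.5  5.6] norm 7 turn [0.5 0.1 0.9] F [-0.2 -0.1 -0.2] open 0.566 q [-0.26  0.76 -0.06  2.26  0.36  0.12  0.29]
```

```bash
python3 -m creep '[0,-4,5,0.3,0,0,0,-1,2,0,0,0,0,0,0,0,0,0]' 
python3 to.py 0.4235 0.079 0.08 53
```

```text
clock: 24.57
tool_pos: [0.4233, 0.079, 0.0796]
eef_rot: [0.31, 0.951, 0.002, 0.003]
contact_force: [0.1, 0.2, -0.2]
opening: 0.571
t 24.57 pos [0.4233 0.079  0.0796] jaw yaw 53.9 shift(tool,mm) [-0.1  0.1 -0.4] norm 0 turn [0.3 0.2 0.9] F [ 0.1  0.2 -0.2] open 0.571 q [-0.26  0.77 -0.05  2.27  0.36  0.09  0.28]
```

```bash
python3 -m creep '[0,0,0,0,0,0,0,0,0,0,0,0,0,0,0,0,0,0,0,0,0,0,0,0,0,0,0,0,0,0]' 15 25
python3 -m creep '[0,0,0,0,0,0]'
python3 to.py 0.4235 0.079 0.08 53
python3 -m creep '[0,0,-15,0,0,0,0,0,-25,0,0,0,0,0,-30,0,0,0,0,0,-35,0,0,0,0,0,-35,0,0,0]' 
python3 to.py 0.4215 0.364 0.225 54
```

```text
clock: 24.98
tool_pos: [0.4239, 0.0789, 0.081]
eef_rot: [0.31, 0.951, 0.003, 0.004]
contact_force: [0.3, -1.5, -1.1]
opening: 0.284
clock: 25.07
tool_pos: [0.424, 0.0789, 0.0811]
eef_rot: [0.31, 0.951, 0.003, 0.004]
contact_force: [-0.7, -0.1, -1.8]
opening: 0.289
t 25.07 pos [0.424  0.0789 0.0811] jaw yaw 53.9 shift(tool,mm) [ 0.4 -0.2  1.1] norm 1 turn [0.5 0.3 0.9] F [-0.7 -0.1 -1.8] open 0.289 q [-0.26  0.77 -0.05  2.27  0.36  0.09  0.28]
clock: 25.48
tool_pos: [0.4183, 0.0778, 0.22]
eef_rot: [0.309, 0.951, -0.002, -0.003]
contact_force: [1.3, -1.2, -1.2]
opening: 0.287
t 25.48 pos [0.4183 0.0778 0.22  ] jaw yaw 54.0 shift(tool,mm) [165.6 233.4  -5.7] norm 286 turn [-0.4 -0.3  0. ] F [ 1.3 -1.2 -1.2] open 0.287 q [-0.1   0.48 -0.28  2.15  0.25  0.55  0.38]
```

```bash
python3 -m creep '[6,8,-15,0,0,0,20,28,-8,0,0,0,23,33,0,0,0,0,23,33,0,0,0,0,23,33,0,0,0,0]' 
python3 to.py 0.4215 0.364 0.23 54
```

```text
clock: 25.9
tool_pos: [0.4249, 0.2364, 0.251]
eef_rot: [0.32, 0.947, -0.003, 0.002]
contact_force: [1.0, 0.3, -1.4]
opening: 0.286
t 25.9 pos [0.4249 0.2364 0.251 ] jaw yaw 52.6 shift(tool,mm) [80.2 99.4 20.2] norm 129 turn [-0.2  0.3 -1.4] F [ 1.   0.3 -1.4] open 0.286 q [-0.43  0.5  -0.27  1.95  0.21  0.72  0.09]
```

```bash
python3 -m creep '[25,31,0,0,0,0,26,31,0,0,0,0,20,25,5,0,0,0,0,0,10,0,0,0,0,0,0,0,0,0]' 
python3 -m creep '[0,0,0,0,0,0]'
python3 to.py 0.4215 0.364 0.13 54
```

```text
clock: 26.32
tool_pos: [0.4169, 0.3644, 0.2345]
eef_rot: [0.315, 0.949, 0.001, 0.001]
contact_force: [0.3, -2.0, -1.0]
opening: 0.28
clock: 26.4
tool_pos: [0.416, 0.3648, 0.234]
eef_rot: [0.314, 0.949, 0.0, 0.0]
contact_force: [0.5, -0.4, -2.1]
opening: 0.284
t 26.4 pos [0.416  0.3648 0.234 ] jaw yaw 53.4 shift(tool,mm) [ -4.8   2.6 104.1] norm 104 turn [ 0.   0.  -0.6] F [ 0.5 -0.4 -2.1] open 0.284 q [-0.65  0.6  -0.26  1.79  0.21  0.77 -0.08]
```

```bash
python3 -m creep '[-4,2,15,0,0,0,0,0,28,0,0,0,0,0,33,0,0,0,0,0,20,0,0,0,0,0,0,0,0,0]' 
python3 to.py 0.4215 0.364 0.11 54
```

```text
clock: 26.82
tool_pos: [0.4244, 0.3569, 0.1381]
eef_rot: [0.318, 0.948, 0.0, 0.003]
contact_force: [-0.8, -0.1, -1.2]
opening: 0.29
t 26.82 pos [0.4244 0.3569 0.1381] jaw yaw 52.9 shift(tool,mm) [ 6.7  3.8 28.1] norm 29 turn [ 0.1  0.3 -1.1] F [-0.8 -0.1 -1.2] open 0.29 q [-0.67  0.74 -0.2   1.87  0.27  0.55 -0.12]
```

```bash
python3 -m creep '[6,4,8,0,0,0,1,0,10,0,0,0,0,0,6,0,0,0,0,0,0,0,0,0]' 
python3 to.py 0.4215 0.364 0.084 54
python3 - <<'E'
from h import *
d=snapshot('scene');a=cv2.resize(d['color'][150:270,380:540,::-1],(400,300),interpolation=cv2.INTER_CUBIC)
d=snapshot('side');b=cv2.resize(d['color'][80:200,180:340,::-1],(400,300),interpolation=cv2.INTER_CUBIC)
cv2.imwrite('pics/c13.png',np.hstack([a,b]))
E
```

```text
clock: 27.15
tool_pos: [0.4234, 0.3623, 0.1151]
eef_rot: [0.321, 0.947, 0.001, 0.004]
contact_force: [0.2, -0.6, -1.3]
opening: 0.289
t 27.15 pos [0.4234 0.3623 0.1151] jaw yaw 52.6 shift(tool,mm) [ 2.8  0.  31.1] norm 31 turn [ 0.2  0.4 -1.4] F [ 0.2 -0.6 -1.3] open 0.289 q [-0.69  0.78 -0.18  1.88  0.28  0.5  -0.15]
```

View pics/c13.png

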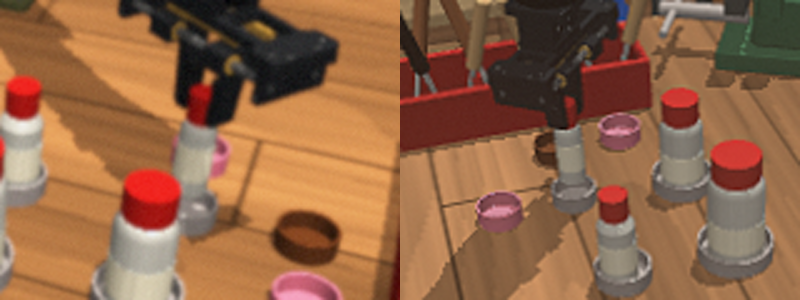

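Run:
```python
from h import *
d=snapshot('scene');s=snapshot('side')
for uv in((592,165),(580,185),(588,212),(577,243),(600,240)): print(uv,plane(d,uv,.15)[:2].round(3),plane(d,uv,.1)[:2].round(3))
cv2.imwrite('pics/s14.png',cv2.resize(s['color'][50:170,150:350,::-1],None,fx=4,fy=4)); 
for uv in((173,120),(280,95)): print('edge',plane(s,uv,.06)[:2].round(3))
w=snapshot('wrist');cv2.imwrite('pics/w14.png',w['color'][:,:,::-1])
```

```text
(592, 165) [0.246 0.603] [0.143 0.617]
(580, 185) [0.346 0.582] [0.253 0.593]
(588, 212) [0.444 0.597] [0.361 0.61 ]
(577, 243) [0.553 0.581] [0.48  0.592]
(600, 240) [0.528 0.615] [0.453 0.63 ]
edge [0.224 0.575]
edge [0.594 0.62 ]
```

View pics/s14.png

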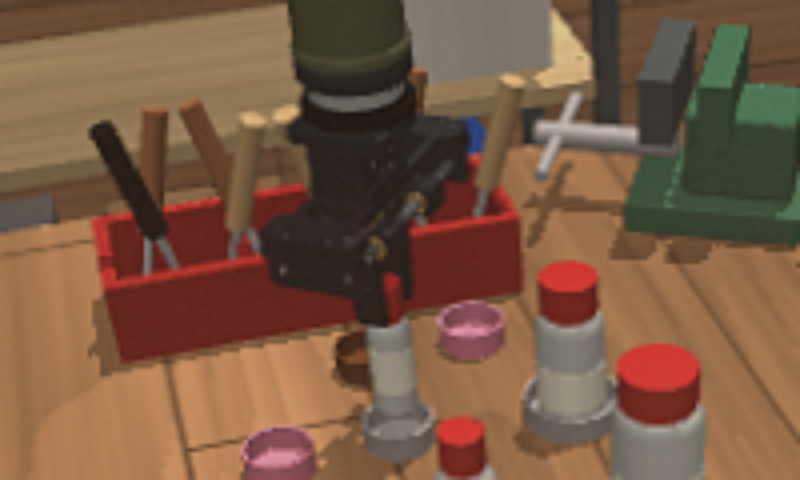

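View pics/w14.png

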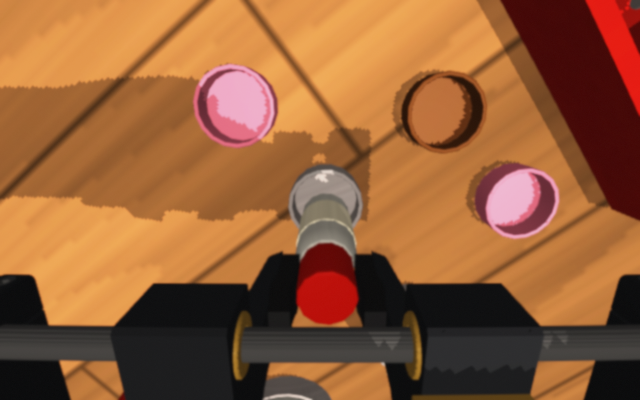

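```bash
python3 -m creep '[2,0,8,0.2,0.2,0,0,0,10,0,0,0,0,0,6,0,0,0,0,0,0,0,0,0]' 
python3 to.py 0.422 0.364 0.084 54
```

```text
clock: 27.73
tool_pos: [0.423, 0.3649, 0.0911]
eef_rot: [0.321, 0.947, 0.002, 0.002]
contact_force: [-0.6, -0.9, -1.7]
opening: 0.286
t 27.73 pos [0.423  0.3649 0.0911] jaw yaw 52.6 shift(tool,mm) [ 0.3 -1.3  7.1] norm 7 turn [ 0.3  0.2 -1.4] F [-0.6 -0.9 -1.7] open 0.286 q [-0.7   0.82 -0.17  1.89  0.29  0.45 -0.16]
```

```bash
python3 -m creep '[0,-1,4,0.2,0.1,0,0,0,3,0,0,0,0,0,0,0,0,0]' 
python3 to.py 0.422 0.364 0.084 54
python3 -m creep '[0,0,3,0,0,0,0,0,1,0,0,0,0,0,0,0,0,0]' 
python3 to.py 0.422 0.364 0.084 54
```

```text
clock: 27.98
tool_pos: [0.4223, 0.3639, 0.0838]
eef_rot: [0.321, 0.947, -0.0, 0.001]
contact_force: [-0.7, -0.0, 4.5]
opening: 0.29
t 27.98 pos [0.4223 0.3639 0.0838] jaw yaw 52.6 shift(tool,mm) [ 0.3 -0.1 -0.2] norm 0 turn [-0.   0.1 -1.4] F [-0.7 -0.   4.5] open 0.29 q [-0.7   0.83 -0.17  1.89  0.3   0.44 -0.16]
clock: 28.23
tool_pos: [0.4233, 0.3646, 0.0838]
eef_rot: [0.321, 0.947, 0.001, 0.002]
contact_force: [0.3, 0.7, -1.5]
opening: 0.288
t 28.23 pos [0.4233 0.3646 0.0838] jaw yaw 52.6 shift(tool,mm) [ 0.7 -1.2 -0.2] norm 1 turn [ 0.2  0.2 -1.4] F [ 0.3  0.7 -1.5] open 0.288 q [-0.7   0.83 -0.16  1.89  0.3   0.44 -0.16]
```

Stalled at floor height (force spiked to 4.5 N). Release, lift well away, and check.

```bash
python3 -m creep '[0,0,0,0,0,0,0,0,0,0,0,0,0,0,0,0,0,0,0,0,0,0,0,0]' 50
python3 -m creep '[0,0,-16,0,0,0,0,0,-25,0,0,0,0,0,-30,0,0,0,0,0,-36,0,0,0,0,0,-36,0,0,0]' 
python3 -m creep '[0,0,-25,0,0,0,0,0,0,0,0,0,0,0,0,0,0,0]' 
python3 to.py 0.422 0.364 0.25
python3 - <<'E'
from fit import *
for n in ('scene','side','wrist'):
    d=snapshot(n);cv2.imwrite(f'pics/{n}15.png',d['color'][:,:,::-1])
d=snapshot('scene');a=cv2.resize(d['color'][150:300,320:520,::-1],(400,300),interpolation=cv2.INTER_CUBIC)
d=snapshot('side');b=cv2.resize(d['color'][80:230,180:380,::-1],(400,300),interpolation=cv2.INTER_CUBIC)
cv2.imwrite('pics/c15.png',np.hstack([a,b]))
E
```

```text
clock: 28.57
tool_pos: [0.4236, 0.3648, 0.0835]
eef_rot: [0.321, 0.947, 0.001, 0.003]
contact_force: [-0.5, 0.6, -0.6]
opening: 0.557
clock: 28.98
tool_pos: [0.4188, 0.3609, 0.2225]
eef_rot: [0.32, 0.947, -0.008, -0.002]
contact_force: [0.2, 0.5, 0.0]
opening: 0.567
clock: 29.23
tool_pos: [0.4217, 0.364, 0.2559]
eef_rot: [0.321, 0.947, -0.002, 0.001]
contact_force: [-0.0, -0.7, -0.1]
opening: 0.569
t 29.23 pos [0.4217 0.364  0.2559] jaw yaw 52.6 shift(tool,mm) [-0.2  0.2  5.9] norm 6 turn [-0.2  0.1  0. ] F [-0.  -0.7 -0.1] open 0.569 q [-0.64  0.58 -0.26  1.75  0.2   0.84 -0.07]
```

View pics/c15.png

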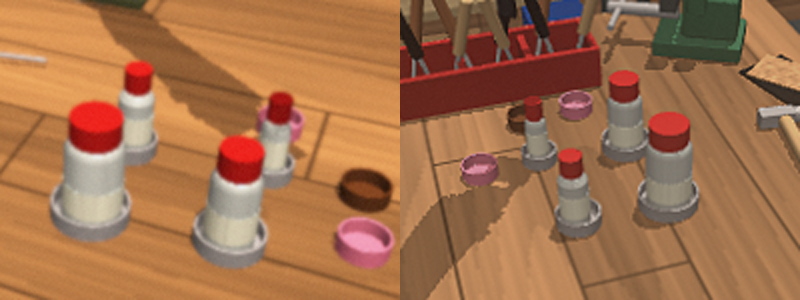

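View pics/wrist15.png

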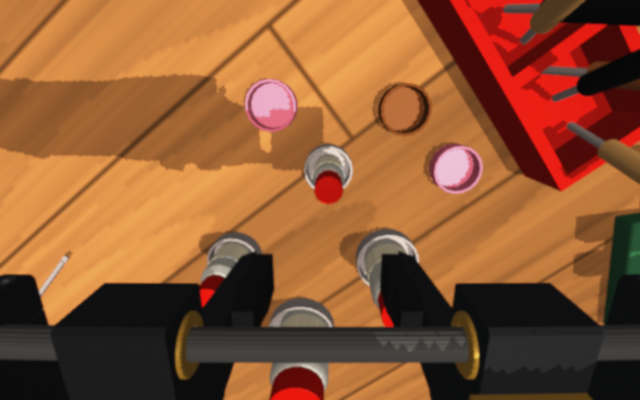

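View pics/side15.png

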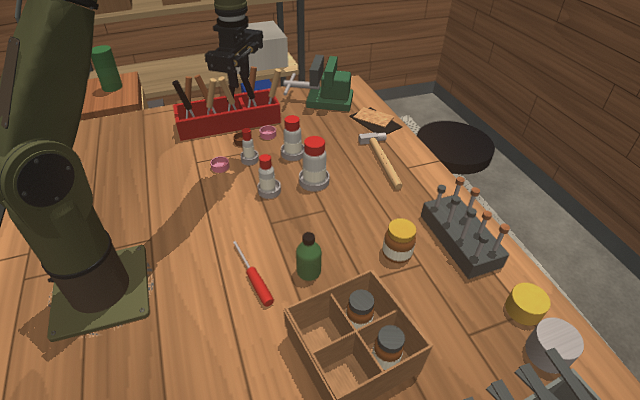

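All four cans are upright in their grey cups: XL at side (314,160), L (291,135), M (266,172), S (249,145). The jar at (400,240) is standing, and the gripper is clear.

```bash
python3 -c "
from plant import *
print(finish_job())"
```

```text
the job is handed in; nothing more can be done
None
```

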